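Bring the reading head over the tall beaker

ROBOT

A 6-joint arm with a two-finger parallel gripper is mounted at the origin on the work surface. World frame = base frame: x ahead of the robot, y to its left, z up, the work surface at z = 0. Lengths are in m, angles in degrees, forces in N, time in s.
With the tool pointing down it reaches from about 0.4 to 0.825 m from the base axis. Payload 7 kg.
Tool frame: the origin (TCP) lies at the very end of the fingers, on their centre line; the grasp point (between the pads) lies 19 mm behind it; z points along the fingers, y is the direction in which the jaws open and shut (so a half turn about z gives the same grasp; the last joint's range is limited). The gripper opens to 88 mm and grips with 3 to 60 N. Pads are 19 mm wide; open, the fingers measure 130 mm over their backs; the gripper's body (78 mm by 193 mm) begins 47 mm behind the grasp point.
Start: joints at [-50.644, 20.546, 0.682, 0, -70.136, -16.507], TCP at [0.262, -0.622, 0.197] pointing down, gripper open.
Joint ranges: [-176.03, 176.03], [-82.01, 121.73], [-58.28, 71.71], [-173.87, 95.51], [-174.79, -0.11], [-173.66, 173.66]. Speed limits (degrees/s): [136.94, 136.94, 172.46, 180, 180, 180].

INTERFACE

Orientations are given as [roll, pitch, yaw] about the fixed x, y, z axes, in that order (R = Rz(yaw) Ry(pitch) Rx(roll)).
In Python, from plant import ctrl, snapshot, workorder gives the robot as it stands. The module is installed in compiled form; this text tells all that it offers.
- The arm moves only by the shell command python3 -m creep 'ROWS'. ROWS is JSON, a list of rows, each a list of 5 numbers: the shift along the tool's x, y, z scaled (see below), then the turn about the tool's z scaled (see below), then the finger opening in mm, from 0 to 87.6. A call has exactly 8 rows; each row is the pose to reach, as a shift and turn from the pose commanded when the call began, along the tool's axes at that moment, turning the shorter way round; what a row does not reach only later rows make up. The controller multiplies each number of a shift by 0.1 m and each number of a turn by 180 degrees. A row lasts 1/12 s, in which the tool goes at most 41.7 mm and 7.16 degrees, less where a joint would pass 70% of its speed; a pose out of reach is approached as far as the arm can. A call with a number of a shift or a turn outside -1 to 1 is refused whole. A call with a gripper value outside its range is refused whole. The fingers move at their own pace and stop on an object; the grip force is fixed at half the most. Time passes only in rows, so rows that repeat a pose let the fingers close, or fill a call up. It gives the time, the measured TCP pose, the force and the opening at its end, in the units of the state.
- ctrl.get_obs(): the state, without advancing time (a new reading comes with each control period).
- snapshot(name): name is "side" or "top" or "wrist"; returns a dict with "img" (480x640x3 uint8, blue, green, red), "camera_matrix" (3x3 intrinsics, pixels), "k1" (the pictures are not rectified: a ray, as slopes to the right and down, at radius r is drawn at 1 + k1 r^2 times it, then the intrinsics apply), "xyz" and "rotation" of the camera in the world. Camera axes: x right, y up, looking along -z (the intrinsics and any distortion apply to the point x, -y, -z); pixel columns grow to the right and rows downward; lengths in m; the calibration is good to about 2 mm. A picture is of the moment at which its call begins. There is no depth.
- workorder.close_job(): hands the job in, once; it reports no verdict.
The state is a dict: "clock": time; "joint_pos": joint angles; "qvel": joint speeds; "tau": joint torques, N m; "tool_pos": TCP position; "orientation": TCP orientation; "force": force on the tool from outside, world axes, zero at the start; "moment": the same for the moment, N m; "opening": finger opening in m.
Only numpy, scipy, OpenCV 4.12 (cv2) and the standard library are available. Lean on these libraries where they do the work, as an engineer would, in place of code of your own. Each camera call takes 0.05 s, during which the arm holds its last target.

TASK

Set up the turntable reader so that its reading head looks straight down on the tall beaker, centred over it. Turn the handwheel until the turntable has brought the tall beaker into line under the boom, and press in the spring button on the boom and slide the outer tube, with the head, to the next hole inward or outward, as the beaker's place needs, until the button has popped fully out again. Do not touch the turntable or any beaker or knock one over, and leave the jar and the tin on the base plate where they stand.

Things in the scene. Friction and masses are not known exactly. Their poses are not given: they have to be found in the camera images.
- reader_stand: The turntable reader: grey base plate 260 x 670 x 12 mm, long side along its y, carrying all the rest; does not move. Origin on the bench under the turntable's axis, z up. The level boom lies along its y axis at local x = 0, 235 mm above the bench, over the turntable's axis; its post (top 257 mm high) is at local y = +350 mm, the handwheel at local y = -225 mm.
- turntable: The turntable: disc, 270 mm diameter, 12 mm thick, top 67 mm above the bench. Origin at the centre of its underside, on its vertical axis. Beakers stand loose on its two grey bands, about 40 or about 110 mm from the axis. Only the handwheel drives it, by a 6 to 1 worm gear: one turn of the wheel turns the table 60 degrees the same way round. It stays where it is left.
- wheel_axis (a point): Centre of the handwheel's top face (disc of 110 mm diameter), on its vertical axis, 90 mm above the bench. The wheel turns either way without stops, with little effort (under 4 N at the grip).
- wheel_grip_mid (a point): Middle of the handwheel's upright crank grip: a black cylinder of 22 mm diameter and 50 mm long (from 94 to 144 mm above the bench; this point at 121 mm), 43 mm from the wheel's axis, free to spin on its own pin. Taken from above it is led round in a circle.
- handwheel (a joint): Angle of the handwheel (rad), counterclockwise from above positive, counting full turns; the turntable's angle is one sixth of it.
- outer_tube (a joint): Position of the sliding outer tube (m): 0 with the button in the middle hole (the start), +0.035 with the reading head one hole nearer to the turntable's axis, -0.035 with it one hole farther out. Sliding friction about 3 N; stops at +-0.05.
- head_lens (a point): Centre of the lens under the reading head, 168 mm above the bench. The head (cream box 56 x 64 x 38 mm, black lens barrel below) hangs under the outer tube and slides with it, on the stand's +y side of the turntable's axis: 75 mm from it at the start, 40 mm one hole inward, 110 mm one hole outward.
- button_tip (a point): Tip of the spring button: dark steel dome-ended pin, 14 mm diameter, on the fixed inner tube at the stand's local y = 190 mm, 235 mm high, pointing to the stand's +x. Out, it stands 9 mm proud of the outer tube's face (41 mm over button and tube) and locks the tube with 1 mm play; the tube's axis is 25 mm behind this tip.
- tube_hole (a point): Centre of the middle hole in the sliding outer tube, on the tube's face towards the stand's +x. Square aluminium tube along the stand's y: 32 mm wide (x), 34 mm high, wall 3 mm, 215 mm long (from 60 mm on the post's side of this point to 155 mm on the other). Three 16 mm holes, 35 mm apart along it. The fixed inner tube (24 mm) runs inside.
- spring_button (a joint): How far the button is pressed in (m): 0 out, 0.009 flush with the tube's face (7 N; pinching the tube across at the button does it), 0.012 hidden under the wall. From flush, its round end lets a firm push of 10 to 20 N along the tube slide the tube over it; it springs out by itself when the next hole comes over it.
- tall_beaker: The tall capped sample beaker: the one that is clearly taller than the others, rim diameter 44 mm, 85 mm tall, standing loose on the turntable at one of six places. Origin at the centre of its underside.
- small_beaker1: A capped sample beaker, one of five alike: rim diameter 38 mm, 55 mm tall, standing loose on the turntable. Origin at the centre of its underside. Leave alone.
- small_beaker2: A capped sample beaker, one of five alike: rim diameter 38 mm, 55 mm tall, standing loose on the turntable. Origin at the centre of its underside. Leave alone.
- small_beaker3: A capped sample beaker, one of five alike: rim diameter 38 mm, 55 mm tall, standing loose on the turntable. Origin at the centre of its underside. Leave alone.
- small_beaker4: A capped sample beaker, one of five alike: rim diameter 38 mm, 55 mm tall, standing loose on the turntable. Origin at the centre of its underside. Leave alone.
- small_beaker5: A capped sample beaker, one of five alike: rim diameter 38 mm, 55 mm tall, standing loose on the turntable. Origin at the centre of its underside. Leave alone.
- reagent_bottle: Bystander: small jar, 40 mm diameter, 75 mm tall, on the base plate by the post. Origin under its centre.
- swab_tin: Bystander: low round tin, 60 mm diameter, 35 mm tall, on the base plate beside the handwheel. Origin under its centre.

How it is judged (in metres and radians):
At the end, for the whole second after the job is handed in: The lens of the reading head is within 10 mm, horizontally, of the centre of the tall beaker; the outer tube is within 4 mm of the hole one inward or one outward of the start, with the button out to within 3 mm; the tall beaker stands upright and at rest on the turntable (horizontal distance between head_lens and tall_beaker below 0.01 m and value of joint spring_button below 0.003 m and (value of joint outer_tube between -0.039 and -0.031 m or value of joint outer_tube between 0.031 and 0.039 m) and z of tall_beaker in the frame of turntable below 0.016 m and angle between tall_beaker's own z axis and vertical below 0.1 rad and linear speed of tall_beaker below 0.01 m/s); the robot touches nothing.
It fails at once if the turntable is touched by the robot (contact force between any of the fingers, the arm and turntable above 1 N).
It fails at once if a beaker is touched by the robot (contact force between any of the fingers, the arm and tall_beaker above 1 N or contact force between any of the fingers, the arm and small_beaker1 above 1 N or contact force between any of the fingers, the arm and small_beaker2 above 1 N or contact force between any of the fingers, the arm and small_beaker3 above 1 N or contact force between any of the fingers, the arm and small_beaker4 above 1 N or contact force between any of the fingers, the arm and small_beaker5 above 1 N).
It fails at once if a beaker is knocked over (angle between any of tall_beaker, small_beaker1, small_beaker2, small_beaker3, small_beaker4, small_beaker5's own z axis and vertical above 0.35 rad).
It fails at once if the jar or the tin on the base plate is moved by more than 20 mm (distance of any of reagent_bottle, swab_tin from where it was at the start of the episode above 0.02 m).
It also fails if it takes over 64 s, if anything falls off the work surface, if the arm or the gripper's body presses on something with over 40 N, if the wrist force passes 120 N, or if a joint passes its speed limit or range.

## Working session

There is one attempt and no reset: what is moved stays moved. The work goes in short steps, Python scripts to look and compute and a shell command to move; the robot and the scene stay as the last step left them, time stands still between calls to the robot, and variables do not carry over. Pictures are saved under pics/ and viewed, and the job is handed in when it is done.

```bash
mkdir -p pics; ls; python3 - <<'E'
from plant import ctrl,snapshot
import cv2
print(ctrl.get_obs())
for n in ("side","top","wrist"):
    s=snapshot(n); cv2.imwrite(f"pics/{n}0.png",s["img"]); print(n,s["camera_matrix"],s["k1"],s["xyz"],s["rotation"])
E
```

```text
pics
{'clock': 0.0, 'joint_pos': array([-5.06439106e+01,  2.05909250e+01,  6.33390618e-01, -2.09914899e-02,
       -7.01356432e+01, -1.65055484e+01]), 'qvel': array([-0.03611396, -0.03184852, -0.05939242,  0.05076816,  0.06298725,
       -0.02906883]), 'tau': array([ 7.97143207e-05, -5.82714200e+01,  2.93051541e+01,  6.99694142e+00,
        6.72103168e-03, -1.69092427e-04]), 'tool_pos': array([ 0.26187132, -0.6215425 ,  0.19652283]), 'orientation': array([ 1.79905055e+02, -7.55506114e-03, -1.57156602e+02]), 'force': array([-0.99720738,  0.05966141,  0.00873562]), 'moment': array([ 0.00375206, -0.00844519, -0.00040953]), 'opening': 0.08753755934406537}
side [[587.33644475   0.         330.4544456 ]
 [  0.         587.33644475 244.20068324]
 [  0.           0.           1.        ]] 0.008567610546758479 [0.15795158 0.48751996 0.8852176 ] [  40.75060156    0.92918969 -138.6254036 ]
top [[484.10347178   0.         308.11635358]
 [  0.         484.10347178 234.97353814]
 [  0.           0.           1.        ]] -0.08869415975161228 [0.44564786 0.03309887 0.98326183] [ 10.05799765  -1.4691241  -91.21966463]
wrist [[420.67800582   0.         313.44547855]
 [  0.         420.67800582 237.31537598]
 [  0.           0.           1.        ]] 0.013238329450481949 [ 0.18558545 -0.65458173  0.3829671 ] [-1.77161422e+01 -1.47590192e-02  1.12870901e+02]
```

View pics/side0.png

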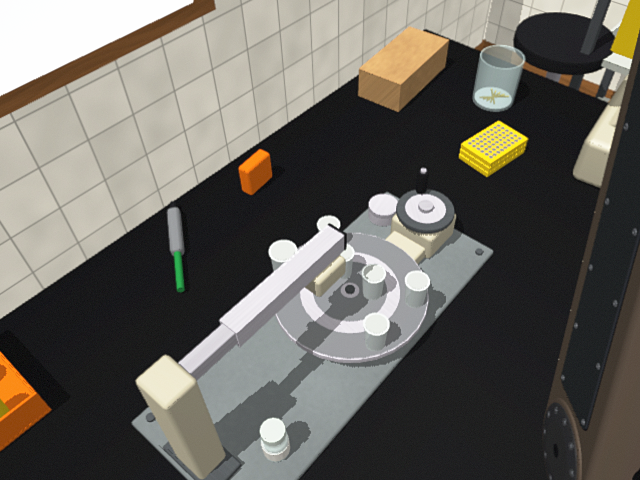

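View pics/top0.png

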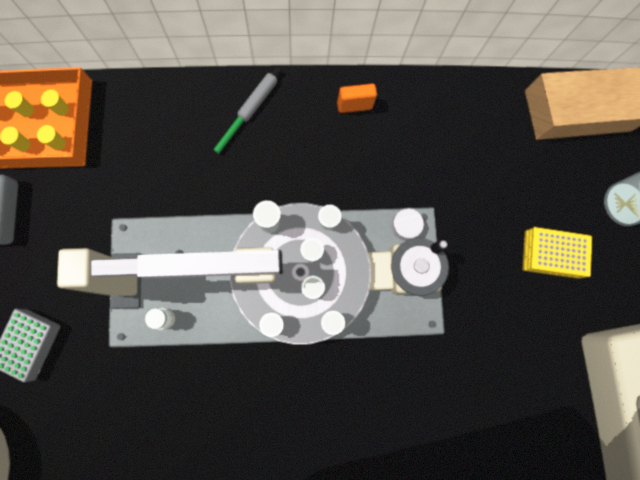

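View pics/wrist0.png

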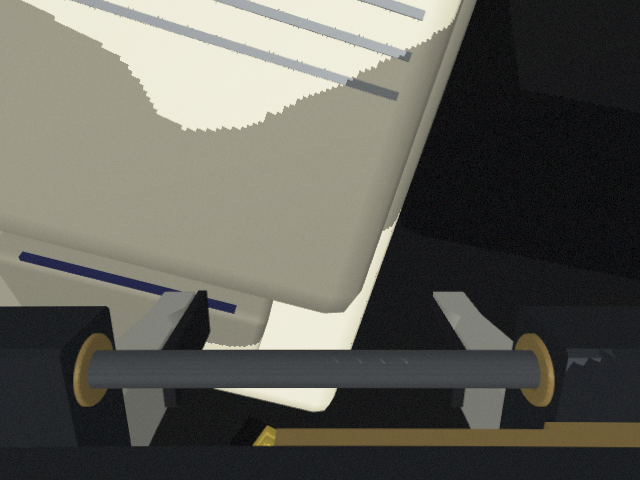

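The top view shows the boom running left (post, ~(85,268)) to right, with the handwheel at (421,266), its grip at (443,244) and the tin at (408,222). The largest beaker cap is at (266,214). I'll fit the stand pose next.

```bash
cat > h.py <<'E'
import numpy as np,cv2
from scipy.spatial.transform import Rotation as R
from plant import ctrl,snapshot
def rot(e): return R.from_euler('xyz',e,degrees=True).as_matrix()
def ray(s,u,v):
    K=s["camera_matrix"];k=s["k1"]
    d=np.array([(u-K[0,2])/K[0,0],(v-K[1,2])/K[1,1]]);p=d.copy()
    for _ in range(30): p=d/(1+k*(p@p))
    return rot(s["rotation"])@np.array([p[0],-p[1],-1.])
def onz(s,u,v,z):
    d=ray(s,u,v);c=np.array(s["xyz"]);return c+d*(z-c[2])/d[2]
def proj(s,P):
    P=np.atleast_2d(P);q=(P-np.array(s["xyz"]))@rot(s["rotation"])
    a=np.c_[q[:,0]/-q[:,2],-q[:,1]/-q[:,2]];r2=(a**2).sum(1,keepdims=True)
    a=a*(1+s["k1"]*r2);K=s["camera_matrix"]
    return np.c_[a[:,0]*K[0,0]+K[0,2],a[:,1]*K[1,1]+K[1,2]]
def crop(s,x0,y0,w,h,f,name,pts=None):
    im=cv2.resize(s["img"][y0:y0+h,x0:x0+w],None,fx=f,fy=f,interpolation=cv2.INTER_CUBIC)
    if pts is not None:
        for p in pts: cv2.circle(im,(int((p[0]+.5-x0)*f),int((p[1]+.5-y0)*f)),3,(0,0,255),-1)
    cv2.imwrite("pics/"+name,im)
E
python3 - <<'E'
from h import *
s=snapshot("top");crop(s,90,180,380,190,2.1,"t1.png")
crop(s,100,190,130,90,6,"t2.png")
s=snapshot("side");crop(s,130,180,380,290,2,"s1.png")
E
```

```text
(no output)
```

View pics/t1.png

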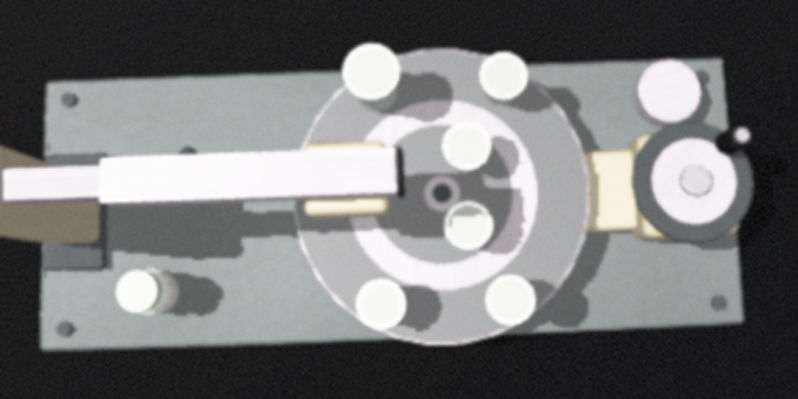

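View pics/s1.png

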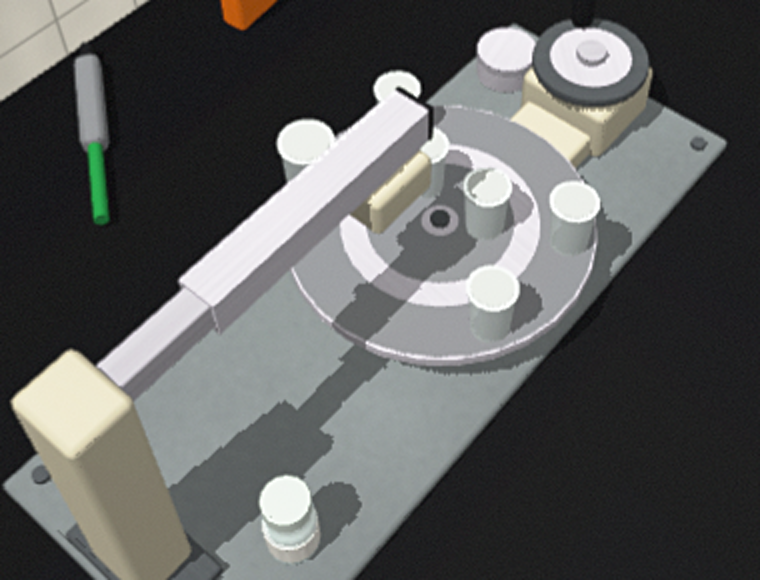

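```bash
cat > fit.py <<'E'
from h import *
from scipy.optimize import least_squares
T=snapshot("top");S=snapshot("side")
o=-.25
tp=np.array([(47,83),(722,59),(744,322),(41,350),(696,180),(442,192)])/2.1+[90,180]+[o,o]
sp=np.array([(725,143),(5,486),(592,52),(440,219)])/2+[130,180]+[o,o]
def loc(yc):
    a,b=yc+.335,yc-.335
    c=[(.13,a,.012),(.13,b,.012),(-.13,b,.012),(-.13,a,.012),(0,-.225,.09),(0,0,.067)]
    return np.array(c),np.array([c[2],c[0],c[4],c[5]])
def W(p,L):
    c,s=np.cos(p[2]),np.sin(p[2]);return np.c_[p[0]+c*L[:,0]-s*L[:,1],p[1]+s*L[:,0]+c*L[:,1],L[:,2]]
def f(p):
    a,b=loc(p[3]);return np.r_[(proj(T,W(p,a))-tp).ravel(),(proj(S,W(p,b))-sp).ravel()]
r=least_squares(f,[.4,.03,0,0.05],loss='soft_l1')
print(r.x,np.degrees(r.x[2]));print(f(r.x).reshape(-1,2).round(1))
np.save('stand.npy',r.x)
def toloc(P):
    p=r.x;c,s=np.cos(p[2]),np.sin(p[2]);d=P[:2]-p[:2];return np.array([c*d[0]+s*d[1],-s*d[0]+c*d[1]])
# beakers top z
for n,(u,v),z in [("tall",(371,71),.152),("s",(503,77),.122),("s",(467,146),.122),("s",(468,226),.122),("s",(381,304),.122),("s",(510,300),.122),("tin",(669,92),.047),("jar",(140,292),.087),("grip",(741,135),.144)]:
    P=onz(T,u/2.1+90+o,v/2.1+180+o,z);l=toloc(P)*1000;print(n,P.round(4),l.round(1),np.hypot(*l).round(1),np.degrees(np.arctan2(l[1],l[0])).round(1))
for n,(u,v),z in [("tall",(306,142),.152),("s",(397,89),.122),("s",(488,187),.122),("s",(493,287),.122),("s",(574,203),.122),("s-grip?",(584,2),.144)]:
    P=onz(S,u/2+130+o,v/2+180+o,z);l=toloc(P)*1000;print(n,P.round(4),l.round(1),np.hypot(*l).round(1),np.degrees(np.arctan2(l[1],l[0])).round(1))
pts={"btn":(.025,.190,.235),"lens":(0,.075,.168),"grip":(0,-.225,.144),"wax":(0,-.225,.09),"post":(0,.35,.257),"boomend":(0,.19-.155,.235),"ax":(0,0,.067)}
for k,v in pts.items(): 
    w=W(r.x,np.array([v]));print(k,w.round(4),proj(T,w).round(0),proj(S,w).round(0))
E
python3 fit.py
```

```text
[0.53793021 0.02179161 0.02242063 0.05091012] 1.284607722496998
[[-1.4 -1. ]
 [ 0.3 -1.8]
 [ 0.8 -0.5]
 [-1.1  0.5]
 [-0.5 -0.5]
 [ 0.4  0.1]
 [ 3.2 -1.6]
 [-0.9 -0.3]
 [ 0.7  2.2]
 [ 1.6  0.7]]
tall [0.6321 0.0811 0.152 ] [95.4 57.1] 111.2 30.9
s [ 0.6316 -0.0315  0.122 ] [ 92.5 -55.4] 107.8 -30.9
s [0.5717 0.0011 0.122 ] [ 33.3 -21.4] 39.6 -32.8
s [0.5034 0.0018 0.122 ] [-35.  -19.2] 39.9 -151.2
s [0.4397 0.0759 0.122 ] [-97.   56.3] 112.2 149.9
s [ 0.4407 -0.032   0.122 ] [-98.4 -51.6] 111.1 -152.3
tin [ 0.631  -0.1945  0.047 ] [  88.2 -218.4] 235.5 -68.0
jar [0.453  0.2879 0.087 ] [-79.  267.9] 279.3 106.4
grip [ 0.5737 -0.2308  0.144 ] [  30.1 -253.3] 255.1 -83.2
tall [0.6345 0.0826 0.152 ] [97.9 58.6] 114.1 30.9
s [ 0.6357 -0.0303  0.122 ] [ 96.6 -54.2] 110.8 -29.3
s [0.5063 0.0031 0.122 ] [-32.  -17.9] 36.7 -150.7
s [0.4427 0.0766 0.122 ] [-93.9  56.9] 109.8 148.8
s [ 0.4432 -0.0294  0.122 ] [-95.8 -49.1] 107.7 -152.9
s-grip? [ 0.5636 -0.2076  0.144 ] [  20.5 -229.9] 230.8 -84.9
btn [[0.5587 0.2123 0.235 ]] [[180. 249.]] [[251. 294.]]
lens [[0.5362 0.0968 0.168 ]] [[257. 267.]] [[321. 281.]]
grip [[ 0.543  -0.2032  0.144 ]] [[428. 261.]] [[430. 187.]]
wax [[ 0.543  -0.2032  0.09  ]] [[421. 265.]] [[426. 208.]]
post [[0.5301 0.3717 0.257 ]] [[ 72. 267.]] [[168. 379.]]
boomend [[0.5371 0.0568 0.235 ]] [[279. 261.]] [[338. 237.]]
ax [[0.5379 0.0218 0.067 ]] [[301. 271.]] [[351. 290.]]
```

```bash
python3 -m creep '[[-0.1,0.05,-0.2,-0.04,87],[-0.2,0.1,-0.4,-0.08,87],[-0.3,0.2,-0.5,-0.12,87],[-0.4,0.25,-0.6,-0.16,87],[-0.55,0.3,-0.6,-0.2,87],[-0.7,0.4,-0.6,-0.24,87],[-0.8,0.45,-0.6,-0.28,87],[-0.9,0.5,-0.6,-0.31,87]]'
cat > st.py <<'E'
from h import *
p=np.load('stand.npy')
o=ctrl.get_obs();t=o["tool_pos"]
c,s=np.cos(p[2]),np.sin(p[2]);d=t[:2]-p[:2]
print("t",round(o["clock"],2),"loc mm",(np.array([c*d[0]+s*d[1],-s*d[0]+c*d[1],t[2]])*1000).round(1),"ori",o["orientation"].round(2),"F",o["force"].round(1),"M",o["moment"].round(2),"open",round(o["opening"]*1000,1),"J",o["joint_pos"].round(0))
E
python3 st.py
```

```text
clock: 1.02
tool_pos: [0.3261, -0.5403, 0.2577]
orientation: [-180.0, -0.0, -101.0]
force: [0.2, -1.1, 0.2]
opening: 0.0871
t 1.02 loc mm [-224.4 -557.2  257.7] ori [-1.7998e+02 -1.0000e-02 -1.0095e+02] F [ 0.2 -1.1  0.2] M [-0.04  0.09  0.01] open 87.1 J [-41.  15.   0.  -0. -75.  30.]
```

```bash
python3 -m creep '[[-0.12,-0.06,0,-0.02,87],[-0.25,-0.13,0,-0.04,87],[-0.4,-0.2,0,-0.068,87],[-0.5,-0.26,0,-0.068,87],[-0.65,-0.33,0,-0.068,87],[-0.8,-0.4,0,-0.068,87],[-0.9,-0.47,0,-0.068,87],[-1,-0.53,0,-0.068,87]]'
python3 st.py
```

```text
clock: 1.68
tool_pos: [0.398, -0.4528, 0.2576]
orientation: [-180.0, -0.0, -89.2]
force: [0.0, -0.2, -0.1]
opening: 0.0872
t 1.68 loc mm [-150.6 -471.3  257.6] ori [-1.7999e+02 -1.0000e-02 -8.9190e+01] F [ 0.  -0.2 -0.1] M [0.   0.09 0.03] open 87.2 J [-30.  12.  -3.   0. -75.  31.]
```

```bash
python3 -m creep '[[-0.12,-0.1,0,0,87],[-0.25,-0.2,0,0,87],[-0.4,-0.32,0,0,87],[-0.52,-0.45,0,0,87],[-0.65,-0.55,0,0,87],[-0.8,-0.68,0,0,87],[-0.9,-0.8,0,0,87],[-1,-0.9,0,0,87]]'
python3 -m creep '[[-0.1,-0.1,0,0,87],[-0.2,-0.2,0,0,87],[-0.3,-0.32,0,0,87],[-0.4,-0.45,0,0,87],[-0.5,-0.55,0,0,87],[-0.6,-0.68,0,0,87],[-0.7,-0.8,0,0,87],[-0.8,-0.9,0,0,87]]'
python3 st.py;  python3 - <<'E'
from h import *
s=snapshot("wrist");crop(s,0,0,640,480,1,"w1.png")
s=snapshot("side");crop(s,330,120,200,150,4,"s2.png")
s=snapshot("top");crop(s,330,160,200,150,4,"t3.png")
E
```

```text
clock: 2.35
tool_pos: [0.4868, -0.3512, 0.2575]
orientation: [-180.0, -0.0, -89.1]
force: [0.3, 0.2, 0.8]
opening: 0.0871
clock: 3.02
tool_pos: [0.5758, -0.2695, 0.2573]
orientation: [180.0, 0.0, -89.1]
force: [0.4, 0.0, 1.3]
opening: 0.0868
t 3.02 loc mm [  31.3 -292.1  257.3] ori [179.99   0.   -89.1 ] F [0.4 0.  1.3] M [-0.01  0.1  -0.01] open 86.8 J [ -8.  15.   1.   0. -76.   8.]
```

View pics/w1.png

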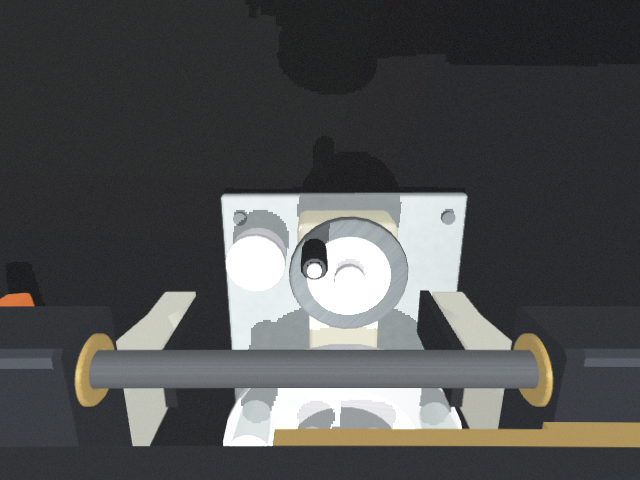

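View pics/s2.png

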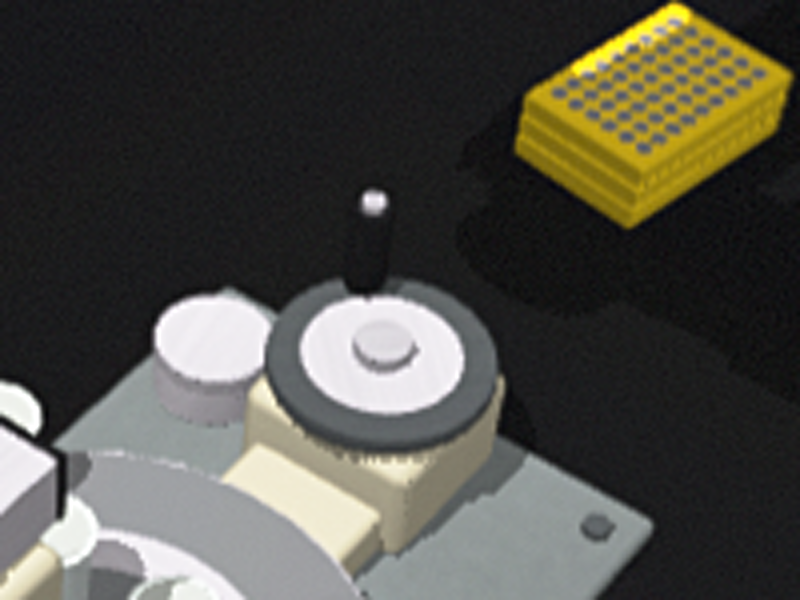

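View pics/t3.png

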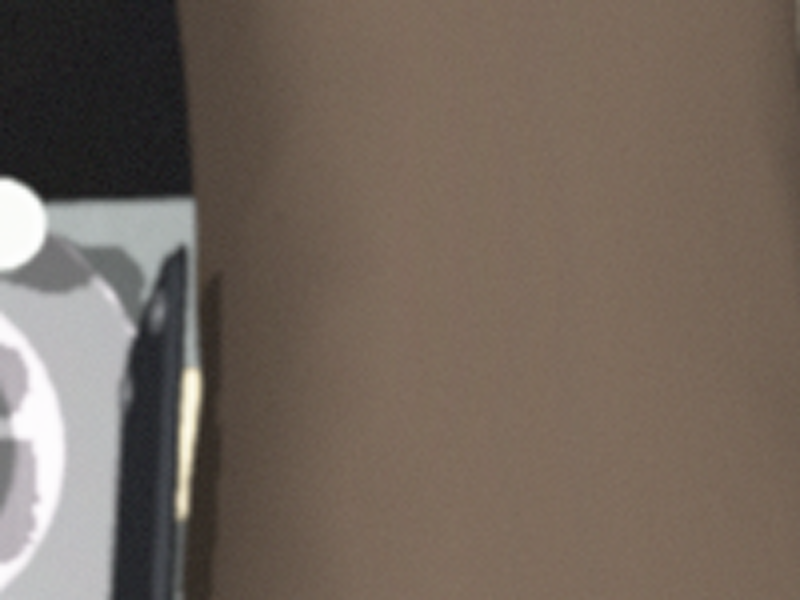

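Wrist view: white pin of the grip at (315,271), wheel hub at (349,275), wheel rim ellipse centre about (349,272). Side view: pin tip at crop (374,202).

```bash
python3 - <<'E'
from h import *
p=np.load('stand.npy')
def L(P):
    c,s=np.cos(p[2]),np.sin(p[2]);d=P[:2]-p[:2];return (np.array([c*d[0]+s*d[1],-s*d[0]+c*d[1]])*1000).round(1)
s=snapshot("wrist")
for n,u,v,z in [("grip",315,271,.146),("rim",349,272,.09),("hub",349,275,.098),("tinTop",256,262,.047),("plateL",222,195,.012),("plateR",466,194,.012)]:
    P=onz(s,u,v,z);print(n,P.round(4),L(P))
S=snapshot("side");P=onz(S,330+374/4-.4,120+202/4-.4,.146);print("side",P.round(4),L(P))
for q,e in [((380,362),.09),((384,338),.1)]:
    P=onz(S,330+q[0]/4-.4,120+q[1]/4-.4,e);print("side",P.round(4),L(P))
E
```

```text
grip [ 0.5735 -0.2314  0.146 ] [  29.8 -253.9]
rim [ 0.542  -0.2081  0.09  ] [  -1.  -229.9]
hub [ 0.5427 -0.2085  0.098 ] [  -0.4 -230.3]
tinTop [ 0.6319 -0.1996  0.047 ] [  89.  -223.5]
plateL [ 0.6704 -0.2602  0.012 ] [ 126.1 -284.9]
plateR [ 0.4165 -0.2656  0.012 ] [-127.8 -284.6]
side [ 0.5774 -0.2308  0.146 ] [  33.8 -253.4]
side [ 0.5423 -0.1963  0.09  ] [  -0.5 -218.2]
side [ 0.5451 -0.2017  0.1   ] [   2.2 -223.6]
```

```bash
python3 -m creep '[[-0.13,0,0,0,87],[-0.26,0,0.1,0,87],[-0.38,0,0.2,0,87],[-0.38,0,0.35,0,87],[-0.38,0,0.5,0,87],[-0.38,0,0.65,0,87],[-0.38,0,0.8,0,87],[-0.38,0,0.8,0,87]]'
python3 st.py;  python3 - <<'E'
from h import *
s=snapshot("wrist");crop(s,0,0,640,480,1,"w2.png")
s=snapshot("side");crop(s,330,120,200,150,4,"s3.png")
E
```

```text
clock: 3.93
tool_pos: [0.5717, -0.232, 0.1746]
orientation: [179.8, 0.1, -89.2]
force: [-0.1, 0.5, -1.3]
opening: 0.0869
t 3.93 loc mm [  28.1 -254.5  174.6] ori [ 1.7976e+02  8.0000e-02 -8.9170e+01] F [-0.1  0.5 -1.3] M [ 0.    0.15 -0.  ] open 86.9 J [ -4.  16.  -9.  -0. -65.   5.]
```

View pics/w2.png

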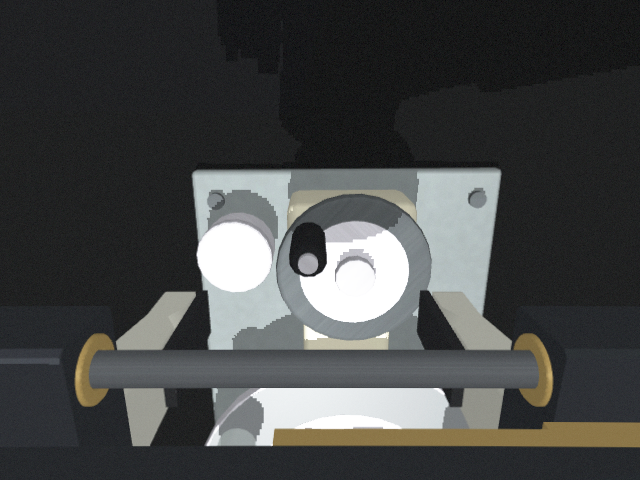

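View pics/s3.png

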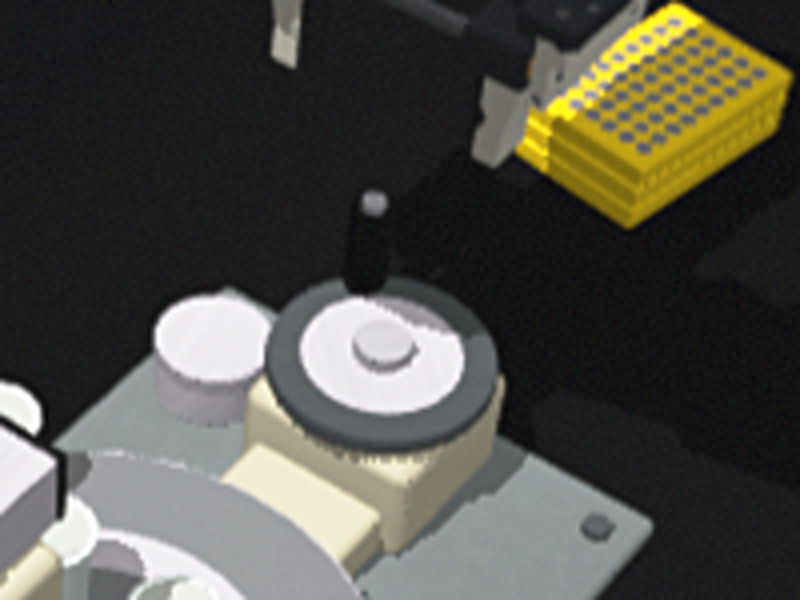

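```bash
python3 -m creep '[[0,-0.02,0.1,0,87],[0,-0.03,0.2,0,87],[0,-0.03,0.3,0,87],[0,-0.03,0.4,0,87],[0,-0.03,0.5,0,87],[0,-0.03,0.6,0,87],[0,-0.03,0.68,0,87],[0,-0.03,0.68,0,87]]'
python3 st.py
python3 -m creep '[[0,0,0,0,60],[0,0,0,0,40],[0,0,0,0,20],[0,0,0,0,15],[0,0,0,0,15],[0,0,0,0,15],[0,0,0,0,15],[0,0,0,0,15]]'
python3 st.py;  python3 - <<'E'
from h import *
s=snapshot("wrist");crop(s,0,0,640,480,1,"w3.png")
s=snapshot("side");crop(s,330,120,200,150,4,"s4.png")
E
```

```text
clock: 4.7
tool_pos: [0.5756, -0.2323, 0.107]
orientation: [179.8, 0.0, -89.1]
force: [-1.5, 0.4, 0.1]
opening: 0.0869
t 4.7 loc mm [  31.9 -254.8  107. ] ori [ 1.7981e+02  4.0000e-02 -8.9130e+01] F [-1.5  0.4  0.1] M [ 0.01  0.14 -0.01] open 86.9 J [ -4.  20. -13.  -0. -57.   5.]
clock: 5.37
tool_pos: [0.5768, -0.2325, 0.1096]
orientation: [-180.0, 0.0, -89.1]
force: [0.5, 0.2, 0.2]
opening: 0.0393
t 5.37 loc mm [  33.2 -255.1  109.6] ori [-179.99    0.    -89.11] F [0.5 0.2 0.2] M [-0.04  0.11  0.01] open 39.3 J [ -4.  19. -13.  -0. -57.   5.]
```

View pics/w3.png

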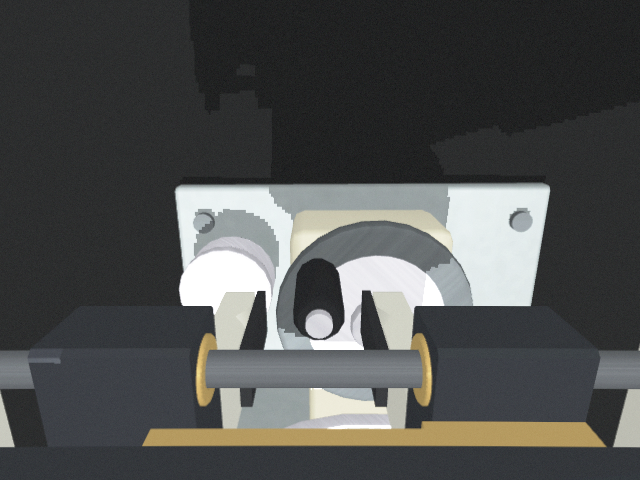

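View pics/s4.png

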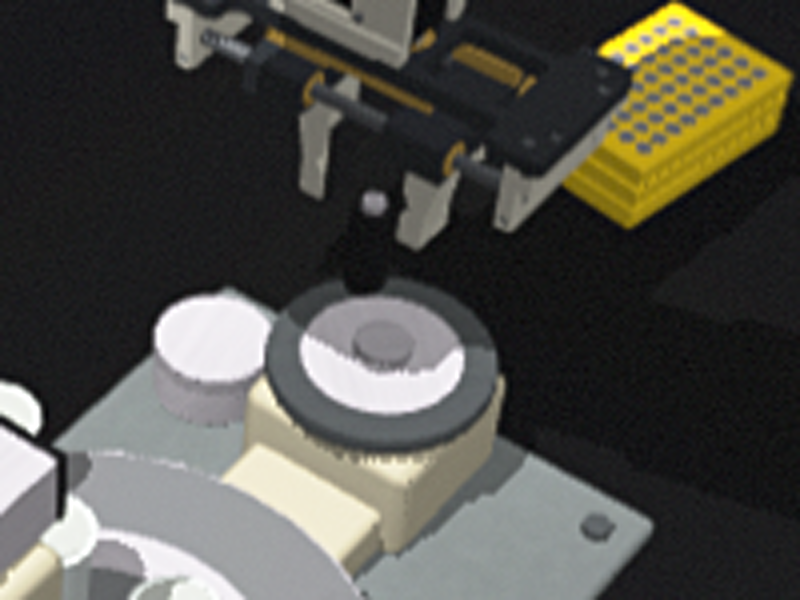

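```bash
python3 - <<'E'
from h import *
S=snapshot("side");o=ctrl.get_obs();t=o["tool_pos"]
Rm=R.from_euler('xyz',o["orientation"],degrees=True).as_matrix()
for d in [(0,0,0),(0,.02,0),(0,-.02,0),(0,0,-.02)]:
    q=proj(S,t+Rm@np.array(d));print(d,((q+.4-[330,120])*4).round(0))
s=snapshot("wrist")
for n,u,v,z in [("grip",319,323,.146)]: print(onz(s,u,v,z).round(4))
q=proj(s,[t,t-[0,0,.0]]);print(q.round(0))
E
```

```text
(0, 0, 0) [[369. 258.]]
(0, 0.02, 0) [[404. 277.]]
(0, -0.02, 0) [[335. 240.]]
(0, 0, -0.02) [[374. 227.]]
[ 0.5746 -0.2324  0.146 ]
[[313. 285.]
 [313. 285.]]
```

```bash
python3 - <<'E'
from h import *
s=snapshot("side");g=s["img"].astype(float);s["img"]=(255*(np.clip(g,0,80)/80)**.6).astype(np.uint8)
crop(s,370,140,100,75,8,"s5.png")
E
```

```text
(no output)
```

View pics/s5.png

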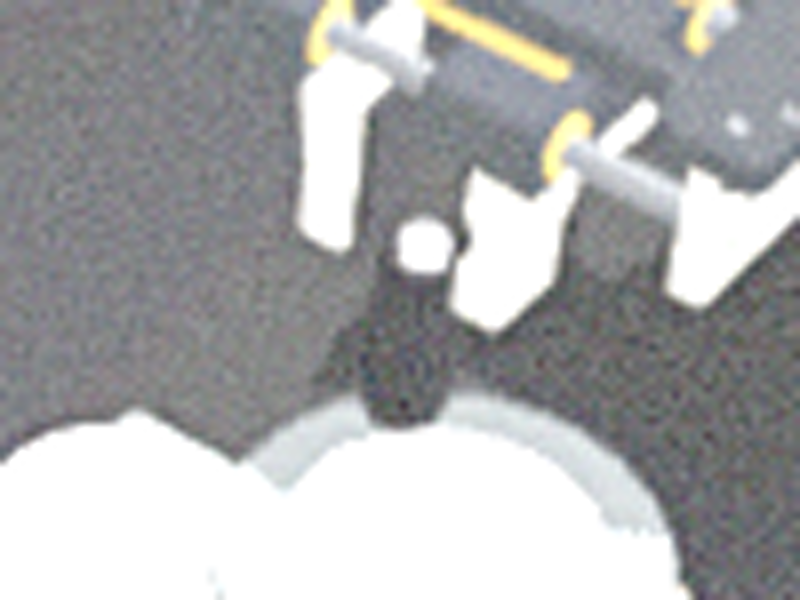

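The boosted side view shows dark pads extending below the light finger bodies and straddling the grip, at about (345,360) and (470,345). So the TCP agrees with the picture. Closing the fingers.

```bash
python3 -m creep '[[0,0,0,0,15],[0,0,0,0,15],[0,0,0,0,15],[0,0,0,0,15],[0,0,0,0,15],[0,0,0,0,15],[0,0,0,0,15],[0,0,0,0,15]]'
python3 st.py
```

```text
clock: 6.28
tool_pos: [0.5765, -0.2325, 0.1094]
orientation: [180.0, 0.0, -89.1]
force: [-4.8, 1.9, 2.8]
opening: 0.0201
t 6.28 loc mm [  32.8 -255.1  109.4] ori [ 1.7996e+02  1.0000e-02 -8.9110e+01] F [-4.8  1.9  2.8] M [0.75 1.95 0.04] open 20.1 J [ -4.  19. -13.  -0. -57.   5.]
```

```bash
cat > circ.py <<'E'
import numpy as np,sys
a0,a1=map(float,sys.argv[1:3]);n=int(sys.argv[3])
for k in range(n):
    s=a0+(a1-a0)*k/n;e=a0+(a1-a0)*(k+1)/n
    th=np.radians(np.linspace(s,e,9)[1:]);t0=np.radians(s)
    print(k,s,[[round(-.43*(np.sin(t)-np.sin(t0)),2)+0,round(-.43*(np.cos(t)-np.cos(t0)),2)+0] for t in th])
E
python3 circ.py -42.5 312.5 8
```

```text
0 -42.5 [[np.float64(-0.03), np.float64(-0.03)], [np.float64(-0.07), np.float64(-0.05)], [np.float64(-0.1), np.float64(-0.07)], [np.float64(-0.14), np.float64(-0.09)], [np.float64(-0.18), np.float64(-0.1)], [np.float64(-0.22), np.float64(-0.11)], [np.float64(-0.26), np.float64(-0.11)], [np.float64(-0.3), np.float64(-0.11)]]
1 1.875 [[np.float64(-0.04), np.float64(0.0)], [np.float64(-0.08), np.float64(0.01)], [np.float64(-0.12), np.float64(0.02)], [np.float64(-0.16), np.float64(0.04)], [np.float64(-0.2), np.float64(0.06)], [np.float64(-0.23), np.float64(0.08)], [np.float64(-0.27), np.float64(0.1)], [np.float64(-0.3), np.float64(0.13)]]
2 46.25 [[np.float64(-0.03), np.float64(0.03)], [np.float64(-0.05), np.float64(0.07)], [np.float64(-0.07), np.float64(0.1)], [np.float64(-0.09), np.float64(0.14)], [np.float64(-0.1), np.float64(0.18)], [np.float64(-0.11), np.float64(0.22)], [np.float64(-0.12), np.float64(0.26)], [np.float64(-0.12), np.float64(0.3)]]
3 90.625 [[np.float64(0.0), np.float64(0.04)], [np.float64(0.01), np.float64(0.08)], [np.float64(0.02), np.float64(0.12)], [np.float64(0.03
[... 746 characters left out ...]
float64(-0.09)], [np.float64(0.3), np.float64(-0.12)]]
6 223.75 [[np.float64(0.03), np.float64(-0.03)], [np.float64(0.05), np.float64(-0.06)], [np.float64(0.08), np.float64(-0.1)], [np.float64(0.1), np.float64(-0.14)], [np.float64(0.11), np.float64(-0.17)], [np.float64(0.12), np.float64(-0.21)], [np.float64(0.13), np.float64(-0.26)], [np.float64(0.13), np.float64(-0.3)]]
7 268.125 [[np.float64(0.0), np.float64(-0.04)], [np.float64(-0.01), np.float64(-0.08)], [np.float64(-0.01), np.float64(-0.12)], [np.float64(-0.03), np.float64(-0.16)], [np.float64(-0.04), np.float64(-0.2)], [np.float64(-0.06), np.float64(-0.24)], [np.float64(-0.09), np.float64(-0.27)], [np.float64(-0.11), np.float64(-0.3)]]
```

```bash
python3 -m creep '[[-0.03,-0.03,0,0,15],[-0.07,-0.05,0,0,15],[-0.1,-0.07,0,0,15],[-0.14,-0.09,0,0,15],[-0.18,-0.1,0,0,15],[-0.22,-0.11,0,0,15],[-0.26,-0.11,0,0,15],[-0.3,-0.11,0,0,15]]'
python3 st.py
```

```text
clock: 6.95
tool_pos: [0.5862, -0.2029, 0.1093]
orientation: [179.9, -0.0, -89.1]
force: [-7.1, -2.6, 2.9]
opening: 0.0203
t 6.95 loc mm [  43.2 -225.7  109.3] ori [ 1.7987e+02 -4.0000e-02 -8.9120e+01] F [-7.1 -2.6  2.9] M [-0.81  2.82  0.01] open 20.3 J [ -1.  19. -13.   0. -58.   2.]
```

```bash
python3 -m creep '[[-0.04,0.01,0,0,15],[-0.08,0.02,0,0,15],[-0.12,0.03,0,0,15],[-0.16,0.05,0,0,15],[-0.2,0.07,0,0,15],[-0.23,0.09,0,0,15],[-0.27,0.11,0,0,15],[-0.3,0.14,0,0,15]]'
python3 st.py
python3 -m creep '[[-0.03,0.03,0,0,15],[-0.05,0.07,0,0,15],[-0.07,0.1,0,0,15],[-0.09,0.14,0,0,15],[-0.1,0.18,0,0,15],[-0.11,0.22,0,0,15],[-0.12,0.26,0,0,15],[-0.12,0.3,0,0,15]]'
python3 st.py
```

```text
clock: 7.62
tool_pos: [0.5723, -0.1731, 0.1094]
orientation: [179.9, -0.1, -89.1]
force: [-3.4, -6.5, -0.0]
opening: 0.0204
t 7.62 loc mm [  30.  -195.6  109.4] ori [ 1.7995e+02 -6.0000e-02 -8.9110e+01] F [-3.4 -6.5 -0. ] M [-2.54  1.5  -0.01] open 20.4 J [  2.  17. -16.   0. -56.  -1.]
clock: 8.28
tool_pos: [0.5436, -0.1617, 0.1095]
orientation: [-179.9, -0.1, -89.1]
force: [1.2, -6.8, -4.2]
opening: 0.0201
t 8.28 loc mm [   1.6 -183.5  109.5] ori [-1.7989e+02 -6.0000e-02 -8.9100e+01] F [ 1.2 -6.8 -4.2] M [-2.58 -0.53 -0.  ] open 20.1 J [  3.  15. -20.   0. -55.  -2.]
```

```bash
python3 -m creep '[[0,0.04,0,0,15],[0.01,0.08,0,0,15],[0.02,0.12,0,0,15],[0.03,0.16,0,0,15],[0.05,0.2,0,0,15],[0.07,0.24,0,0,15],[0.1,0.27,0,0,15],[0.13,0.3,0,0,15]]'
python3 st.py
python3 -m creep '[[0.03,0.03,0,0,15],[0.06,0.05,0,0,15],[0.1,0.07,0,0,15],[0.14,0.09,0,0,15],[0.18,0.11,0,0,15],[0.22,0.12,0,0,15],[0.26,0.12,0,0,15],[0.3,0.13,0,0,15]]'
python3 st.py
```

```text
clock: 8.95
tool_pos: [0.5131, -0.1741, 0.1095]
orientation: [-179.9, 0.0, -89.1]
force: [1.4, 1.0, -3.7]
opening: 0.0203
t 8.95 loc mm [ -29.2 -195.3  109.5] ori [-1.7995e+02  5.0000e-02 -8.9100e+01] F [ 1.4  1.  -3.7] M [ 0.37 -0.55  0.01] open 20.3 J [  2.  12. -23.  -0. -54.  -1.]
clock: 9.62
tool_pos: [0.4999, -0.2053, 0.1094]
orientation: [179.9, -0.0, -89.1]
force: [-1.4, 3.0, -1.0]
opening: 0.0204
t 9.62 loc mm [ -43.1 -226.2  109.4] ori [179.95  -0.   -89.12] F [-1.4  3.  -1. ] M [0.73 0.44 0.01] open 20.4 J [ -2.  12. -23.   0. -54.   2.]
```

```bash
python3 -m creep '[[0.04,0,0,0,15],[0.08,-0.01,0,0,15],[0.12,-0.02,0,0,15],[0.16,-0.03,0,0,15],[0.2,-0.05,0,0,15],[0.24,-0.07,0,0,15],[0.27,-0.09,0,0,15],[0.3,-0.12,0,0,15]]'
python3 st.py
python3 -m creep '[[0.03,-0.03,0,0,15],[0.05,-0.06,0,0,15],[0.08,-0.1,0,0,15],[0.1,-0.14,0,0,15],[0.11,-0.17,0,0,15],[0.12,-0.21,0,0,15],[0.13,-0.26,0,0,15],[0.13,-0.3,0,0,15]]'
python3 st.py
python3 - <<'E'
from h import *
s=snapshot("top");crop(s,200,180,200,180,3,"t5.png")
s=snapshot("side");crop(s,130,180,380,290,2,"s6.png")
E
```

```text
clock: 10.28
tool_pos: [0.5127, -0.2353, 0.1094]
orientation: [180.0, -0.0, -89.1]
force: [-5.8, -3.1, 1.2]
opening: 0.0202
t 10.28 loc mm [ -31.  -256.4  109.4] ori [ 1.7996e+02 -2.0000e-02 -8.9120e+01] F [-5.8 -3.1  1.2] M [-0.84  2.1   0.02] open 20.2 J [ -5.  14. -20.   0. -55.   6.]
clock: 10.95
tool_pos: [0.544, -0.2477, 0.1095]
orientation: [-180.0, -0.0, -89.1]
force: [-1.9, -5.6, -1.2]
opening: 0.0199
t 10.95 loc mm [  -0.  -269.6  109.5] ori [-1.7996e+02 -4.0000e-02 -8.9110e+01] F [-1.9 -5.6 -1.2] M [-2.11  0.78  0.04] open 19.9 J [ -6.  17. -16.   0. -56.   7.]
```

View pics/s6.png

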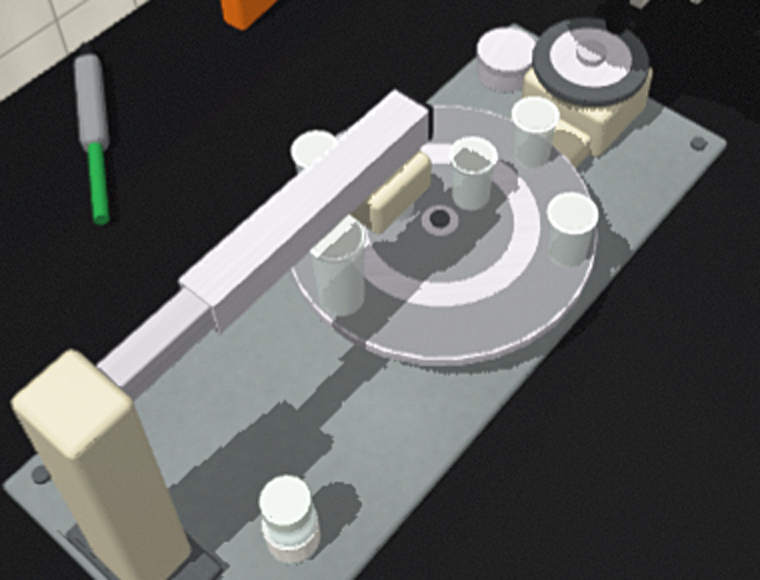

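View pics/t5.png

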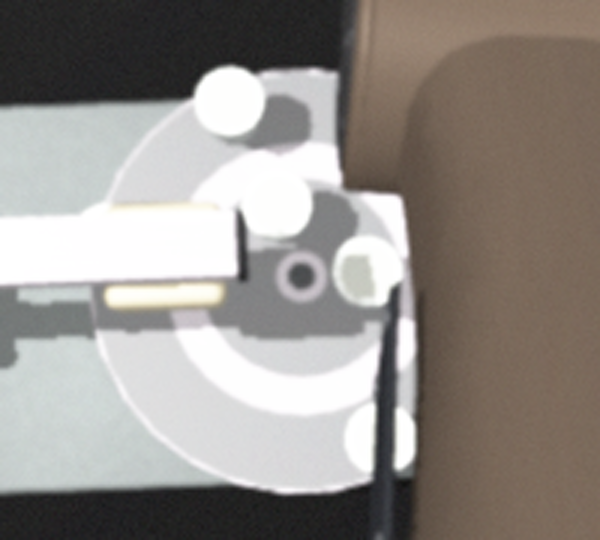

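```bash
python3 -m creep '[[0,-0.04,0,0,15],[-0.01,-0.08,0,0,15],[-0.02,-0.12,0,0,15],[-0.03,-0.16,0,0,15],[-0.04,-0.2,0,0,15],[-0.06,-0.24,0,0,15],[-0.09,-0.27,0,0,15],[-0.12,-0.3,0,0,15]]'
python3 -m creep '[[0,0,0,0,15],[0,0,0,0,15],[0,0,0,0,15],[0,0,0,0,30],[0,0,0,0,40],[0,0,0,0,60],[0,0,0,0,60],[0,0,0,0,60]]'
python3 st.py
python3 - <<'E'
from h import *
s=snapshot("top");crop(s,200,180,200,180,3,"t6.png")
s=snapshot("side");crop(s,230,190,220,200,3,"s7.png")
E
```

```text
clock: 11.72
tool_pos: [0.574, -0.2345, 0.1095]
orientation: [-179.9, -0.0, -89.1]
force: [1.4, -3.5, -3.7]
opening: 0.0202
clock: 12.38
tool_pos: [0.5726, -0.2346, 0.1097]
orientation: [180.0, 0.0, -89.1]
force: [-0.2, -0.4, -0.1]
opening: 0.048
t 12.38 loc mm [  28.9 -257.1  109.7] ori [179.99   0.   -89.11] F [-0.2 -0.4 -0.1] M [ 0.02  0.08 -0.  ] open 48.0 J [ -4.  19. -13.  -0. -57.   5.]
```

View pics/s7.png

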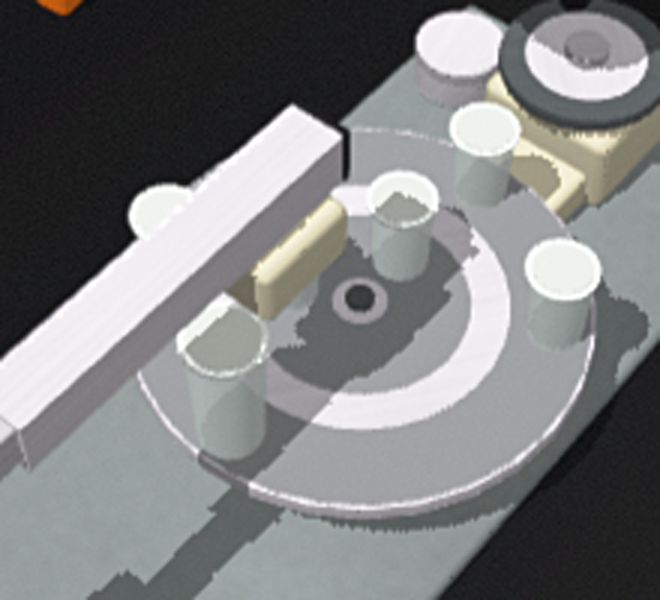

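View pics/t6.png

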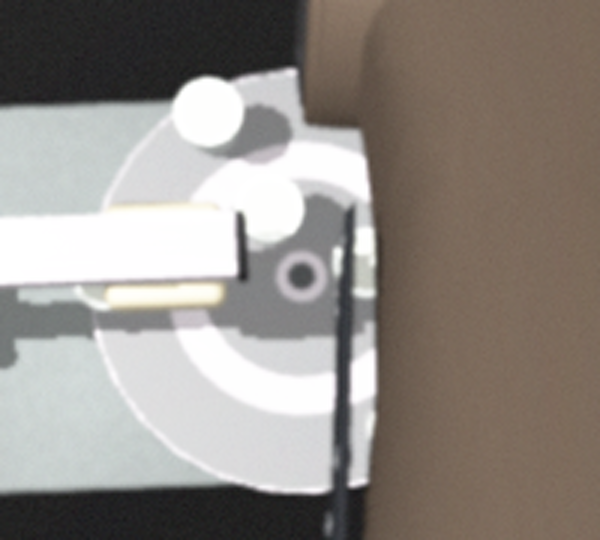

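```bash
python3 - <<'E'
from h import *
p=np.load('stand.npy')
def L(P):
    c,s=np.cos(p[2]),np.sin(p[2]);d=P[:2]-p[:2];return (np.array([c*d[0]+s*d[1],-s*d[0]+c*d[1]])*1000).round(1)
T=snapshot("top");S=snapshot("side")
for n,(u,v),z in [("tall",(222,341),.152),("s",(563,268),.122),("s",(485,131),.122),("s in",(403,199),.122)]:
    l=L(onz(S,u/3+230-.33,v/3+190-.33,z));print(n,l,np.hypot(*l),np.degrees(np.arctan2(l[1],l[0])))
for n,(u,v),z in [("s",(208,112),.122),]:
    l=L(onz(T,u/3+200-.33,v/3+180-.33,z));print(n,l,np.hypot(*l),np.degrees(np.arctan2(l[1],l[0])))
# predicted outlines
def Wl(x,y,z):
    c,s=np.cos(p[2]),np.sin(p[2]);return [p[0]+c*x-s*y,p[1]+s*x+c*y,z]
a=np.linspace(0,2*np.pi,60)
pts=[Wl(.022*np.cos(t),.110+.022*np.sin(t),z) for t in a for z in(.152,.067)]
crop(S,230,190,220,200,3,"s8.png",proj(S,np.array(pts)))
E
```

```text
tall [  1.7 114.8] 114.81258641804042 89.15160534525208
s [-94.  -53.4] 108.10901905021616 -150.39973830750714
s [  -2.3 -107.2] 107.2246706686479 -91.22910520339242
s in [  3.  -36.8] 36.92208011474976 -85.33945451741967
s [95.6 54.2] 109.89540481748998 29.550878270253595
```

View pics/s8.png

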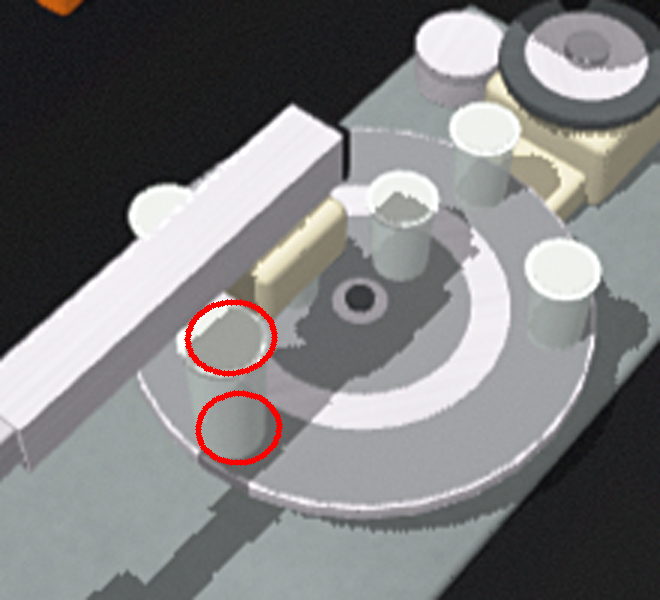

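```bash
python3 -m creep '[[0,0,0,0,87],[0,0,-0.05,0,87],[0,0,-0.15,0,87],[0,0,-0.3,0,87],[0,0,-0.5,0,87],[0,0,-0.7,0,87],[0,0,-0.85,0,87],[0,0,-1,0,87]]'
python3 -m creep '[[0,0.02,-0.15,0,87],[0,0.05,-0.3,0,87],[0,0.1,-0.5,0,87],[-0.1,0.15,-0.7,0,87],[-0.3,0.2,-0.85,0,87],[-0.5,0.25,-0.95,0,87],[-0.75,0.28,-0.95,0,87],[-1,0.28,-0.95,0,87]]'
python3 -m creep '[[-0.12,0,0,0,87],[-0.25,0,0,0,87],[-0.4,0,0,0,87],[-0.5,0,0,0,87],[-0.65,0,0,0,87],[-0.75,0,0,0,87],[-0.9,0,0,0,87],[-1,0,0,0,87]]'
python3 -m creep '[[-0.12,0,0,0,87],[-0.25,0,0,0,87],[-0.4,0,0,0,87],[-0.5,0,0,0,87],[-0.65,0,0,0,87],[-0.75,0,0,0,87],[-0.9,0,0,0,87],[-1,0,0,0,87]]'
python3 st.py
```

```text
clock: 13.25
tool_pos: [0.5732, -0.2348, 0.2119]
orientation: [-179.9, -0.0, -89.1]
force: [0.4, -0.0, -0.6]
opening: 0.087
clock: 13.92
tool_pos: [0.543, -0.1345, 0.3068]
orientation: [-179.8, 0.0, -89.2]
force: [0.2, -0.4, -1.2]
opening: 0.0874
clock: 14.58
tool_pos: [0.5418, -0.0343, 0.3045]
orientation: [180.0, -0.0, -89.1]
force: [-0.0, -0.5, 0.2]
opening: 0.0872
clock: 15.25
tool_pos: [0.5402, 0.0661, 0.3044]
orientation: [180.0, 0.0, -89.1]
force: [0.3, -0.5, -0.0]
opening: 0.087
t 15.25 loc mm [  3.3  44.2 304.4] ori [180.     0.   -89.09] F [ 0.3 -0.5 -0. ] M [-0.    0.11  0.01] open 87.0 J [ 28.   5.  -6.  -0. -79. -27.]
```

```bash
python3 -m creep '[[-0.12,0,0,0,87],[-0.25,0,0,0,87],[-0.4,0,0,0,87],[-0.5,0,0,0,87],[-0.65,0,0,0,87],[-0.75,0,0,0,87],[-0.9,0,0,0,87],[-1,0,0,0,87]]'
python3 st.py
python3 - <<'E'
from h import *
s=snapshot("wrist");crop(s,0,0,640,480,1,"w4.png")
s=snapshot("top");crop(s,50,180,330,180,2.4,"t7.png")
s=snapshot("side");crop(s,100,150,300,225,2.6,"s9.png")
E
```

```text
clock: 15.92
tool_pos: [0.5387, 0.1664, 0.3044]
orientation: [180.0, 0.0, -89.1]
force: [-0.5, 0.6, 0.7]
opening: 0.0867
t 15.92 loc mm [  4.  144.6 304.4] ori [180.    0.  -89.1] F [-0.5  0.6  0.7] M [-0.01  0.08 -0.02] open 86.7 J [ 37.   7.  -3.  -0. -80. -36.]
```

View pics/w4.png

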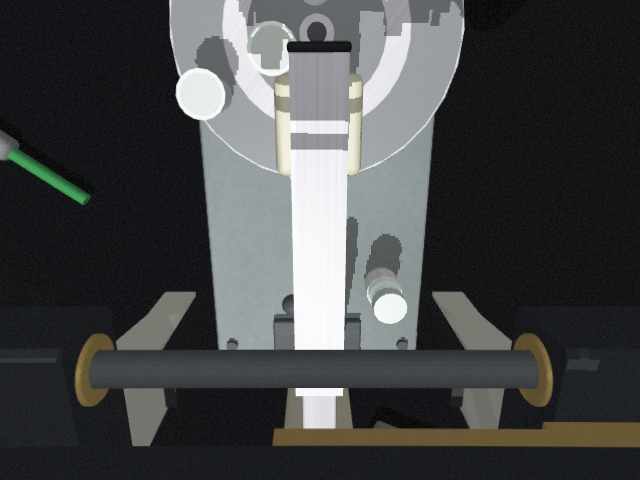

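View pics/t7.png

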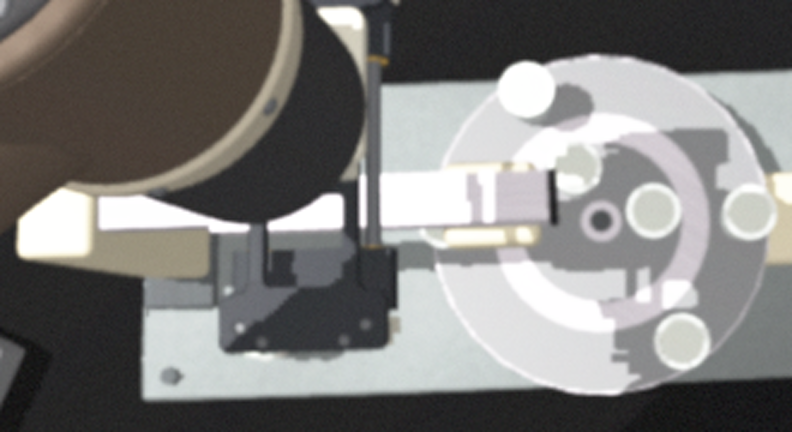

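View pics/s9.png

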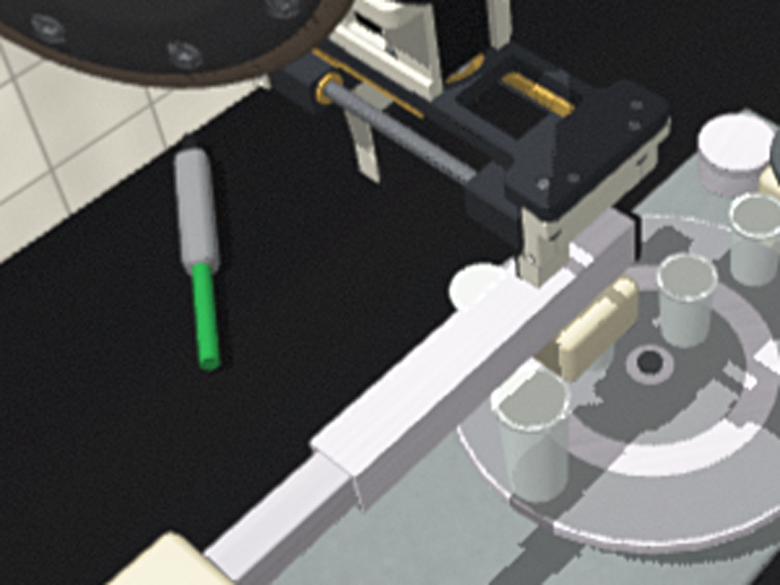

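Wrist view: button dome at about (288,304) on the tube's left (+x) edge; tube edges at columns 294 and 345 on that row, post-side tube end at row 395, inner end at row 48.

```bash
python3 - <<'E'
from h import *
p=np.load('stand.npy')
def L(P):
    c,s=np.cos(p[2]),np.sin(p[2]);d=P[:2]-p[:2];return (np.array([c*d[0]+s*d[1],-s*d[0]+c*d[1]])*1000).round(1)
s=snapshot("wrist")
for n,u,v,z in [("btn",284,304,.235),("tubeL",294,304,.252),("tubeR",345.5,304,.252),("tubeL2",291.5,200,.252),("tubeR2",347.5,200,.252),("endpost L",296,395,.252),("endpostR",343,395,.252),("inner end",320,50,.252),("axis hub",317,30,.067)]:
    P=onz(s,u,v,z);print(n,P.round(4),L(P))
crop(s,240,240,160,120,5,"w5.png")
E
```

```text
btn [0.5576 0.211  0.235 ] [ 23.9 188.7]
tubeL [0.5501 0.2023 0.252 ] [ 16.3 180.2]
tubeR [0.5179 0.2018 0.252 ] [-16.  180.4]
tubeL2 [0.5518 0.1358 0.252 ] [ 16.4 113.7]
tubeR2 [0.5194 0.1353 0.252 ] [-16.  113.9]
endpost L [0.5485 0.27   0.252 ] [ 16.2 247.9]
endpostR [0.5169 0.2695 0.252 ] [-15.5 248.1]
inner end [0.5371 0.056  0.252 ] [-0.1 34.2]
axis hub [0.5379 0.0189 0.067 ] [-0.1 -2.9]
```

View pics/w5.png

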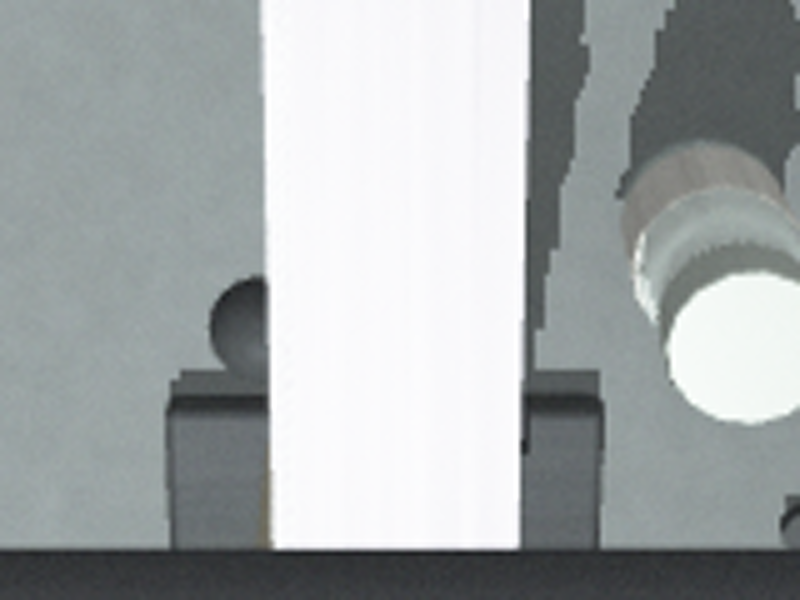

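```bash
python3 -m creep '[[-0.12,0.02,0,0,87],[-0.25,0.03,0,0,87],[-0.4,0.03,0,0,87],[-0.45,0.03,0.08,0,87],[-0.45,0.03,0.18,0,87],[-0.45,0.03,0.28,0,87],[-0.45,0.03,0.35,0,87],[-0.45,0.03,0.35,0,87]]'
python3 st.py
python3 -m creep '[[0,0,0.1,0,87],[0,0,0.2,0,87],[0,0,0.3,0,87],[0,0,0.4,0,87],[0,0,0.5,0,87],[0,0,0.54,0,87],[0,0,0.54,0,87],[0,0,0.54,0,87]]'
python3 st.py
python3 - <<'E'
from h import *
s=snapshot("side");crop(s,100,150,300,225,2.6,"s10.png")
s=snapshot("wrist");crop(s,0,0,640,480,1,"w6.png")
E
```

```text
clock: 16.78
tool_pos: [0.5339, 0.209, 0.2669]
orientation: [179.8, -0.1, -89.1]
force: [-0.5, 0.2, -0.1]
opening: 0.0872
t 16.78 loc mm [2.000e-01 1.873e+02 2.669e+02] ori [ 1.7981e+02 -1.1000e-01 -8.9130e+01] F [-0.5  0.2 -0.1] M [-0.02  0.16  0.06] open 87.2 J [ 41.   9.  -6.  -0. -75. -40.]
clock: 17.45
tool_pos: [0.5351, 0.2098, 0.2153]
orientation: [180.0, -0.0, -89.1]
force: [1.0, 0.3, 0.4]
opening: 0.0873
t 17.45 loc mm [  1.3 188.  215.3] ori [ 1.7999e+02 -3.0000e-02 -8.9100e+01] F [1.  0.3 0.4] M [ 0.05  0.05 -0.05] open 87.3 J [ 41.  11. -11.   0. -69. -40.]
```

View pics/s10.png

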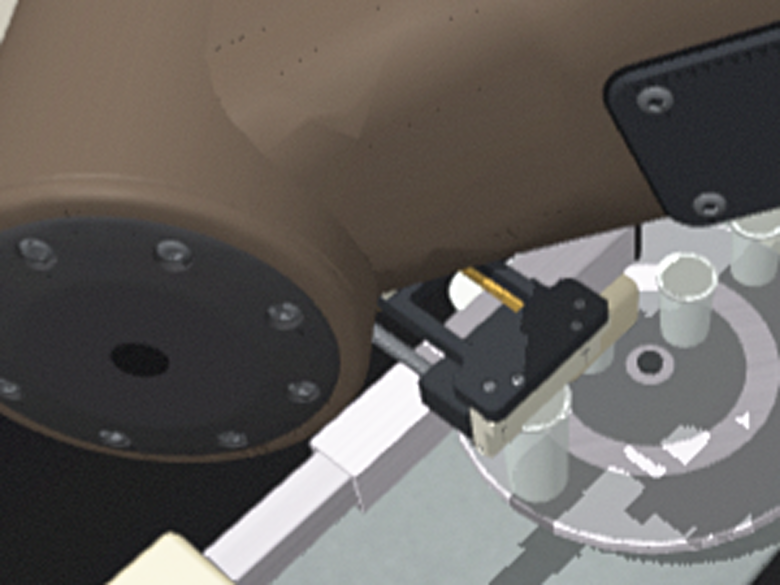

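View pics/w6.png

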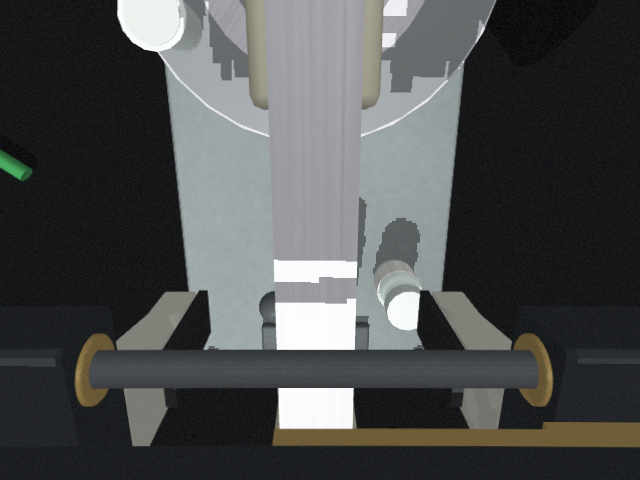

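```bash
python3 -m creep '[[-0.01,0,0,0,60],[-0.01,0,0,0,50],[-0.01,0,0,0,45],[-0.01,0,0,0,45],[-0.01,0,0,0,45],[-0.01,0,0,0,45],[-0.01,0,0,0,45],[-0.01,0,0,0,45]]'
python3 st.py
python3 -m creep '[[0,0,0,0,20],[0,0,0,0,20],[0,0,0,0,20],[0,0,0,0,20],[0,0,0,0,20],[0,0,0,0,20],[0,0,0,0,20],[0,0,0,0,20]]'
python3 st.py
```

```text
clock: 18.22
tool_pos: [0.535, 0.2108, 0.2155]
orientation: [-180.0, 0.0, -89.1]
force: [-0.5, -0.3, -0.7]
opening: 0.0455
t 18.22 loc mm [  1.3 189.  215.5] ori [-180.      0.    -89.11] F [-0.5 -0.3 -0.7] M [ 0.03  0.1  -0.03] open 45.5 J [ 41.  11. -11.  -0. -69. -40.]
clock: 18.88
tool_pos: [0.5345, 0.2108, 0.2154]
orientation: [180.0, -0.0, -89.1]
force: [-4.1, 0.6, 2.8]
opening: 0.0316
t 18.88 loc mm [  0.8 189.  215.4] ori [ 1.7996e+02 -1.0000e-02 -8.9110e+01] F [-4.1  0.6  2.8] M [0.35 2.02 0.12] open 31.6 J [ 41.  11. -11.  -0. -69. -40.]
```

```bash
python3 -m creep '[[-0.01,0,0,0,20],[-0.03,0,0,0,20],[-0.05,0,0,0,20],[-0.07,0,0,0,20],[-0.09,0,0,0,20],[-0.11,0,0,0,20],[-0.13,0,0,0,20],[-0.15,0,0,0,20]]'
python3 st.py
python3 - <<'E'
from h import *
s=snapshot("wrist");crop(s,0,0,640,480,1,"w7.png")
E
```

```text
clock: 19.55
tool_pos: [0.5342, 0.2144, 0.2152]
orientation: [179.7, -1.1, -89.3]
force: [5.1, -42.3, 5.0]
opening: 0.0314
t 19.55 loc mm [  0.5 192.6 215.2] ori [179.74  -1.06 -89.27] F [  5.1 -42.3   5. ] M [-15.53  -1.83   0.13] open 31.4 J [ 42.  11. -10.   1. -70. -41.]
```

View pics/w7.png

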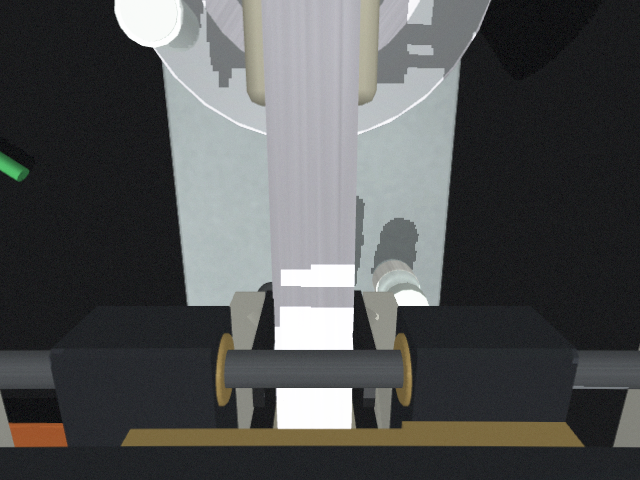

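```bash
python3 - <<'E'
from h import *
s=snapshot("wrist");g=s["img"].astype(float);s["img"]=(255*(np.clip(g,0,120)/120)**.7).astype(np.uint8);crop(s,220,240,160,120,5,"w8.png")
o=ctrl.get_obs();t=o["tool_pos"];Rm=R.from_euler('xyz',o["orientation"],degrees=True).as_matrix()
p=np.load('stand.npy');c,si=np.cos(p[2]),np.sin(p[2])
def Wl(x,y,z): return [p[0]+c*x-si*y,p[1]+si*x+c*y,z]
print(proj(s,[Wl(.025,.189,.235),Wl(.016,.189,.235),Wl(.016,.182,.235),Wl(.016,.196,.235)]).round(0))
print(proj(s,[t+Rm@np.array(d) for d in [(0,.016,0),(0,.016,-.019),(.0095,.016,0),(-.0095,.016,0),(0.0095,.016,-.019)]]).round(0))
E
python3 st.py
```

```text
[[257. 295.]
 [278. 295.]
 [277. 280.]
 [279. 310.]]
[[347. 285.]
 [350. 303.]
 [347. 267.]
 [346. 303.]
 [350. 283.]]
t 19.65 loc mm [  0.6 192.8 215.2] ori [179.75  -1.03 -89.27] F [  4.2 -38.3   4.4] M [-13.98  -1.36   0.27] open 31.1 J [ 42.  11. -10.   1. -69. -41.]
```

View pics/w8.png

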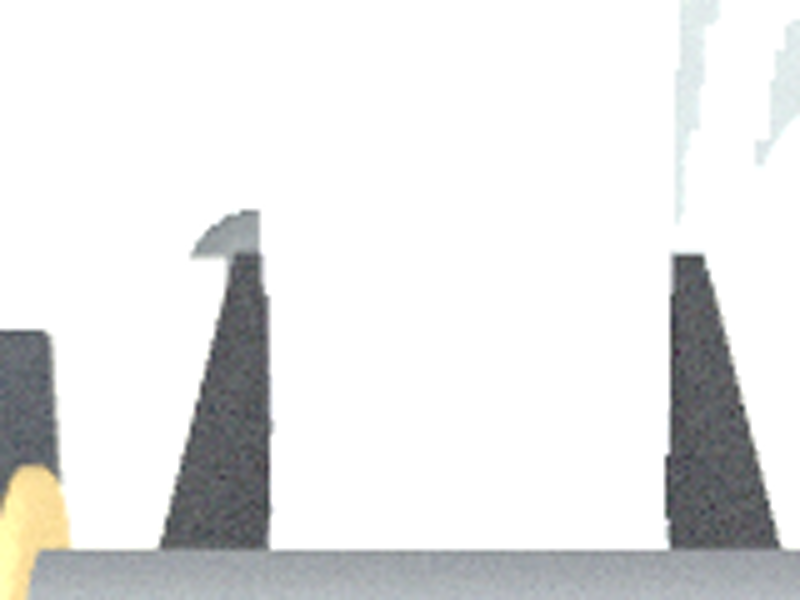

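The button is still fully out: its dome shows at about (258–272, 282–291), beside the finger. The finger ends look shorter than the reported TCP, ending at row 291 where the TCP would put them at about 267. I'll back off, open, and measure the real fingertip height.

```bash
python3 -m creep '[[0.04,0,0,0,20],[0.08,0,0,0,20],[0.12,0,0,0,20],[0.14,0,0,0,20],[0.14,0,0,0,40],[0.14,0,0,0,60],[0.14,0,0,0,60],[0.14,0,0,0,60]]'
python3 st.py
python3 -m creep '[[0,0,0,0,60],[0,0,0,0,60],[0,0,0,0,60],[0,0,0,0,60],[0,0,0,0,60],[0,0,0,0,60],[0,0,0,0,60],[0,0,0,0,60]]'
python3 st.py
python3 - <<'E'
from h import *
s=snapshot("wrist");g=s["img"].astype(float);s["img"]=(255*(np.clip(g,0,160)/160)**.7).astype(np.uint8);crop(s,120,230,400,250,2,"w9.png")
o=ctrl.get_obs();t=o["tool_pos"];Rm=R.from_euler('xyz',o["orientation"],degrees=True).as_matrix()
h=o["opening"]/2
for dz in (0,-.01,-.02,-.03,-.04):
    q=proj(s,[t+Rm@np.array(d) for d in [(.0095,-h,dz),(-.0095,-h,dz),(.0095,h,dz),(-.0095,h,dz)]]);print(dz,((q-[120,230]+.25)*2).round(0).tolist())
E
```

```text
clock: 20.32
tool_pos: [0.5354, 0.212, 0.2155]
orientation: [-180.0, 0.0, -89.1]
force: [-1.3, 0.1, -0.2]
opening: 0.0525
t 20.32 loc mm [  1.7 190.3 215.5] ori [-179.96    0.    -89.11] F [-1.3  0.1 -0.2] M [ 0.02  0.18 -0.01] open 52.5 J [ 41.  11. -11.   0. -69. -40.]
clock: 20.98
tool_pos: [0.5349, 0.2118, 0.2155]
orientation: [-180.0, 0.0, -89.1]
force: [0.2, 0.3, -0.4]
opening: 0.0601
t 20.98 loc mm [  1.3 190.1 215.5] ori [-180.      0.    -89.11] F [ 0.2  0.3 -0.4] M [-0.01  0.07  0.03] open 60.1 J [ 41.  11. -11.   0. -69. -40.]
0 [[262.0, 74.0], [265.0, 146.0], [513.0, 74.0], [510.0, 146.0]]
-0.01 [[255.0, 90.0], [259.0, 166.0], [520.0, 90.0], [516.0, 166.0]]
-0.02 [[248.0, 108.0], [252.0, 187.0], [527.0, 108.0], [522.0, 187.0]]
-0.03 [[241.0, 128.0], [245.0, 211.0], [534.0, 128.0], [530.0, 211.0]]
-0.04 [[232.0, 151.0], [237.0, 237.0], [543.0, 151.0], [538.0, 237.0]]
```

View pics/w9.png

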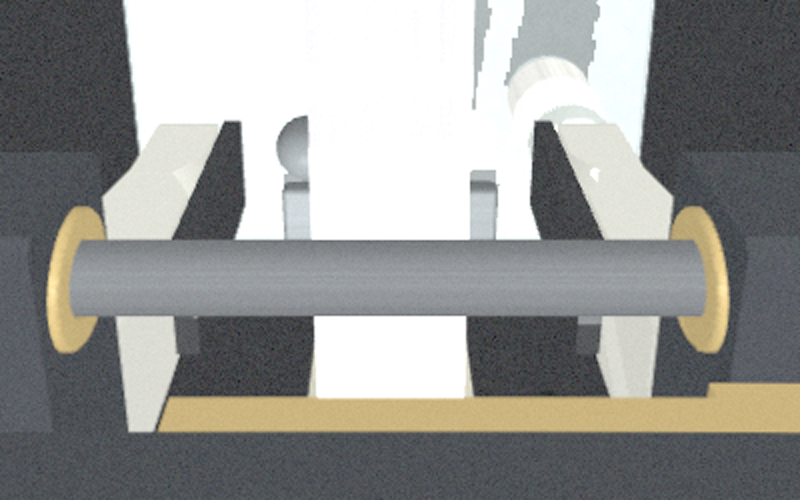

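The open-finger corners at crop (241,122)/(245,205) match a finger end 28 mm short of the reported TCP. At z=0.2155 the pads only reached 0.2435, just above the button. I'll lower 20 mm, which puts the tips at about 0.223, and pinch again.

```bash
python3 -m creep '[[0,0,0,0,68],[0,0,0.02,0,68],[0,0,0.05,0,68],[0,0,0.08,0,68],[0,0,0.12,0,68],[0,0,0.16,0,68],[0,0,0.2,0,68],[0,0,0.2,0,68]]'
python3 st.py
python3 -m creep '[[0,0,0,0,55],[0,0,0,0,50],[0,0,0,0,45],[0,0,0,0,45],[0,0,0,0,45],[0,0,0,0,45],[0,0,0,0,45],[0,0,0,0,45]]'
python3 st.py
python3 - <<'E'
from h import *
s=snapshot("wrist");g=s["img"].astype(float);s["img"]=(255*(np.clip(g,0,160)/160)**.7).astype(np.uint8);crop(s,120,230,400,250,2,"w10.png")
E
```

```text
clock: 21.7
tool_pos: [0.5344, 0.2116, 0.1943]
orientation: [179.9, -0.0, -89.1]
force: [0.4, -0.5, -0.9]
opening: 0.0681
t 21.7 loc mm [  0.7 189.8 194.3] ori [ 1.7991e+02 -5.0000e-02 -8.9120e+01] F [ 0.4 -0.5 -0.9] M [-0.03  0.15  0.05] open 68.1 J [ 41.  11. -12.  -0. -66. -40.]
clock: 22.37
tool_pos: [0.5354, 0.212, 0.1957]
orientation: [-179.9, 0.0, -89.1]
force: [4.2, -0.8, -0.1]
opening: 0.0453
t 22.37 loc mm [  1.8 190.2 195.7] ori [-1.7995e+02  2.0000e-02 -8.9110e+01] F [ 4.2 -0.8 -0.1] M [-0.12 -1.33  0.  ] open 45.3 J [ 41.  11. -12.   0. -66. -40.]
```

View pics/w10.png

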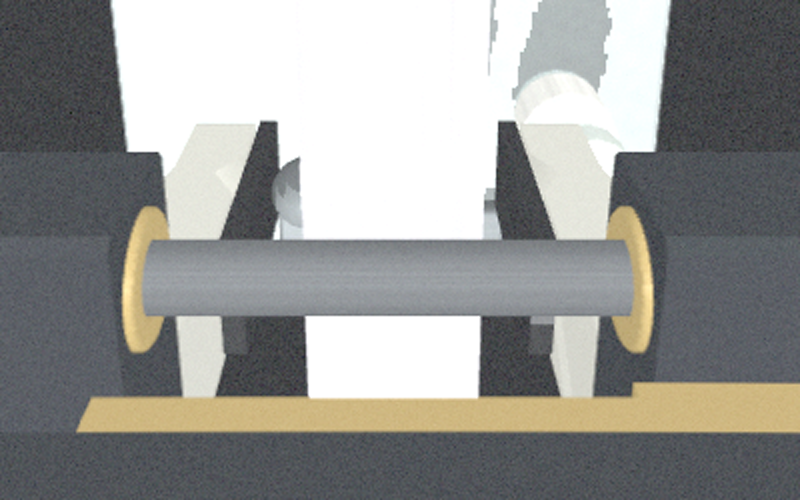

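The button dome at crop (287,190) now lies level with the left pad and touches it. Closing.

```bash
python3 -m creep '[[0,0.01,0,0,20],[0,0.01,0,0,20],[0,0.01,0,0,20],[0,0.01,0,0,20],[0,0.01,0,0,20],[0,0.01,0,0,20],[0,0.01,0,0,20],[0,0.01,0,0,20]]'
python3 st.py
python3 - <<'E'
from h import *
s=snapshot("wrist");g=s["img"].astype(float);s["img"]=(255*(np.clip(g,0,160)/160)**.7).astype(np.uint8);crop(s,120,230,400,250,2,"w11.png")
E
```

```text
clock: 23.08
tool_pos: [0.5345, 0.2119, 0.1958]
orientation: [-179.9, 0.0, -89.1]
force: [6.4, -0.6, -0.8]
opening: 0.0318
t 23.08 loc mm [  0.9 190.2 195.8] ori [-1.7993e+02  2.0000e-02 -8.9100e+01] F [ 6.4 -0.6 -0.8] M [-0.14 -1.91  0.09] open 31.8 J [ 41.  11. -12.   0. -66. -40.]
```

View pics/w11.png

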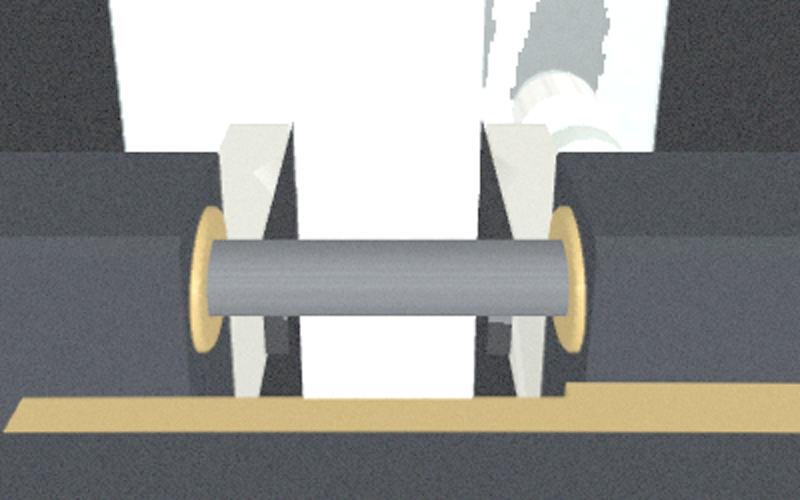

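The fingers pinch the tube at 31.8 mm and the button is no longer visible outside it. Sliding the tube toward the post.

```bash
python3 -m creep '[[-0.01,0,0,0,20],[-0.03,0,0,0,20],[-0.05,0,0,0,20],[-0.07,0,0,0,20],[-0.09,0,0,0,20],[-0.11,0,0,0,20],[-0.13,0,0,0,20],[-0.15,0,0,0,20]]'
python3 st.py
```

```text
clock: 23.8
tool_pos: [0.5342, 0.2243, 0.1958]
orientation: [-180.0, -0.2, -89.2]
force: [7.2, -7.3, 0.8]
opening: 0.0316
t 23.8 loc mm [  0.8 202.6 195.8] ori [-179.99   -0.19  -89.16] F [ 7.2 -7.3  0.8] M [-2.71 -2.35  0.04] open 31.6 J [ 42.  12. -12.   0. -67. -41.]
```

```bash
python3 -m creep '[[-0.03,0,0,0,20],[-0.06,0,0,0,20],[-0.09,0,0,0,20],[-0.12,0,0,0,20],[-0.14,0,0,0,20],[-0.16,0,0,0,20],[-0.18,0,0,0,20],[-0.19,0,0,0,20]]'
python3 st.py
python3 -m creep '[[-0.01,0,0,0,20],[-0.01,0,0,0,20],[-0.02,0,0,0,20],[-0.02,0,0,0,20],[-0.03,0,0,0,20],[-0.03,0,0,0,20],[-0.03,0,0,0,20],[-0.03,0,0,0,20]]'
python3 st.py
python3 - <<'E'
from h import *
s=snapshot("wrist");crop(s,0,0,640,480,1,"w12.png")
E
```

```text
clock: 24.47
tool_pos: [0.5338, 0.2452, 0.1958]
orientation: [-180.0, -0.1, -89.1]
force: [5.9, -4.1, 1.0]
opening: 0.0319
t 24.47 loc mm [  0.9 223.4 195.8] ori [-1.7997e+02 -7.0000e-02 -8.9110e+01] F [ 5.9 -4.1  1. ] M [-1.35 -1.87 -0.02] open 31.9 J [ 44.  12. -11.   0. -67. -43.]
clock: 25.13
tool_pos: [0.5337, 0.2482, 0.1958]
orientation: [-180.0, -0.0, -89.1]
force: [5.9, -2.6, 0.1]
opening: 0.0316
t 25.13 loc mm [  0.9 226.5 195.8] ori [-1.7997e+02 -5.0000e-02 -8.9110e+01] F [ 5.9 -2.6  0.1] M [-0.85 -1.78  0.  ] open 31.6 J [ 44.  13. -11.   0. -67. -43.]
```

View pics/w12.png

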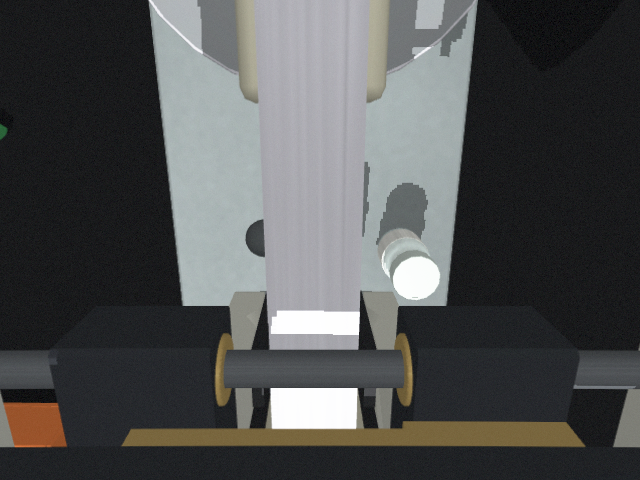

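The button has popped out again at (258,238), two-thirds of a pad width clear of the fingers. I'll do a small tug test both ways and measure.

```bash
python3 -m creep '[[-0.01,0,0,0,20],[-0.02,0,0,0,20],[-0.02,0,0,0,20],[-0.02,0,0,0,20],[-0.02,0,0,0,20],[-0.02,0,0,0,20],[-0.02,0,0,0,20],[-0.02,0,0,0,20]]'
python3 st.py
python3 -m creep '[[0.02,0,0,0,20],[0.03,0,0,0,20],[0.03,0,0,0,20],[0.03,0,0,0,20],[0.03,0,0,0,60],[0.03,0,0,0,70],[0.03,0,0,0,70],[0.03,0,0,0,70]]'
python3 st.py
python3 - <<'E'
from h import *
p=np.load('stand.npy')
def L(P):
    c,s=np.cos(p[2]),np.sin(p[2]);d=P[:2]-p[:2];return (np.array([c*d[0]+s*d[1],-s*d[0]+c*d[1]])*1000).round(1)
s=snapshot("wrist");crop(s,0,0,640,480,1,"w13.png");crop(s,220,180,160,120,5,"w14.png")
E
```

```text
clock: 25.85
tool_pos: [0.5337, 0.2491, 0.1958]
orientation: [-180.0, -0.1, -89.1]
force: [7.3, -6.6, 0.6]
opening: 0.0313
t 25.85 loc mm [  0.9 227.3 195.8] ori [-1.7999e+02 -1.4000e-01 -8.9130e+01] F [ 7.3 -6.6  0.6] M [-2.28 -2.07 -0.  ] open 31.3 J [ 44.  13. -11.   0. -67. -43.]
clock: 26.52
tool_pos: [0.5327, 0.2476, 0.1951]
orientation: [179.9, -0.0, -89.1]
force: [0.2, 0.4, -0.7]
opening: 0.0532
t 26.52 loc mm [-1.000e-01  2.259e+02  1.951e+02] ori [ 1.7993e+02 -3.0000e-02 -8.9110e+01] F [ 0.2  0.4 -0.7] M [ 0.01  0.11 -0.02] open 53.2 J [ 44.  13. -11.  -0. -67. -43.]
```

View pics/w14.png

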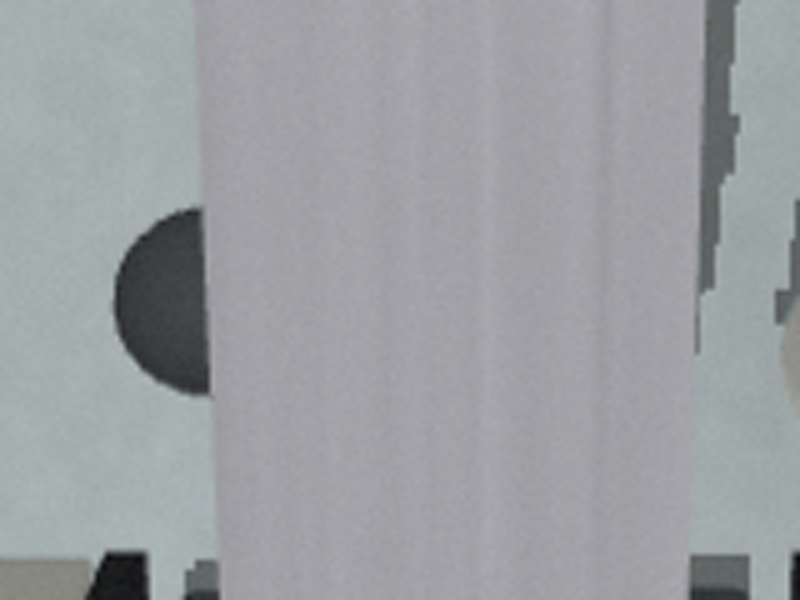

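```bash
python3 - <<'E'
from h import *
p=np.load('stand.npy')
def L(P):
    c,s=np.cos(p[2]),np.sin(p[2]);d=P[:2]-p[:2];return (np.array([c*d[0]+s*d[1],-s*d[0]+c*d[1]])*1000).round(1)
s=snapshot("wrist")
print("tip",L(onz(s,242.5,239.7,.235)))
E
python3 -m creep '[[0,0,0,0,80],[0,0,0,0,80],[0,0,-0.05,0,80],[0,0,-0.2,0,80],[0,0,-0.4,0,80],[0,0,-0.6,0,80],[0,0,-0.8,0,80],[0,0,-1,0,80]]'
python3 -m creep '[[0,0,-0.1,0,80],[0,0.1,-0.2,0,80],[0,0.3,-0.3,0,80],[0,0.5,-0.3,0,80],[0,0.6,-0.3,0,80],[0,0.8,-0.3,0,80],[0,0.9,-0.3,0,80],[0,1,-0.3,0,80]]'
python3 st.py
python3 - <<'E'
from h import *
s=snapshot("top");crop(s,50,180,420,190,1.9,"t8.png")
s=snapshot("side");crop(s,100,160,350,260,2.2,"s11.png")
s=snapshot("wrist");crop(s,0,0,640,480,1,"w15.png")
E
```

```text
tip [ 25.8 189.9]
clock: 27.28
tool_pos: [0.5333, 0.2477, 0.2969]
orientation: [-180.0, 0.0, -89.1]
force: [-0.2, 0.6, 0.7]
opening: 0.08
clock: 27.95
tool_pos: [0.4323, 0.2461, 0.3253]
orientation: [180.0, -0.0, -89.1]
force: [0.6, 0.8, -0.1]
opening: 0.0803
t 27.95 loc mm [-100.6  226.6  325.3] ori [ 1.7999e+02 -1.0000e-02 -8.9070e+01] F [ 0.6  0.8 -0.1] M [ 0.02  0.06 -0.04] open 80.3 J [ 52.   0.  -8.  -0. -82. -51.]
```

View pics/t8.png

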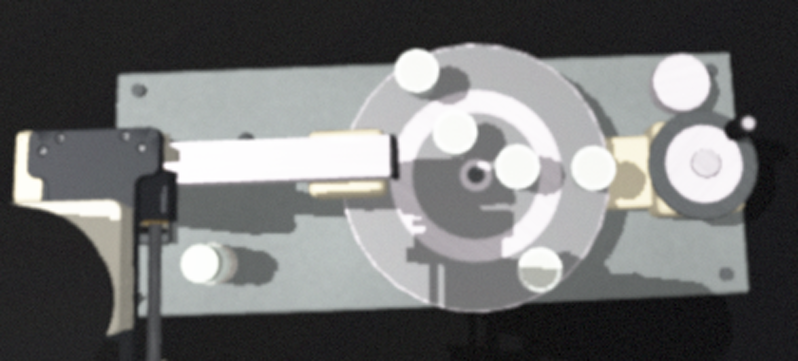

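View pics/s11.png

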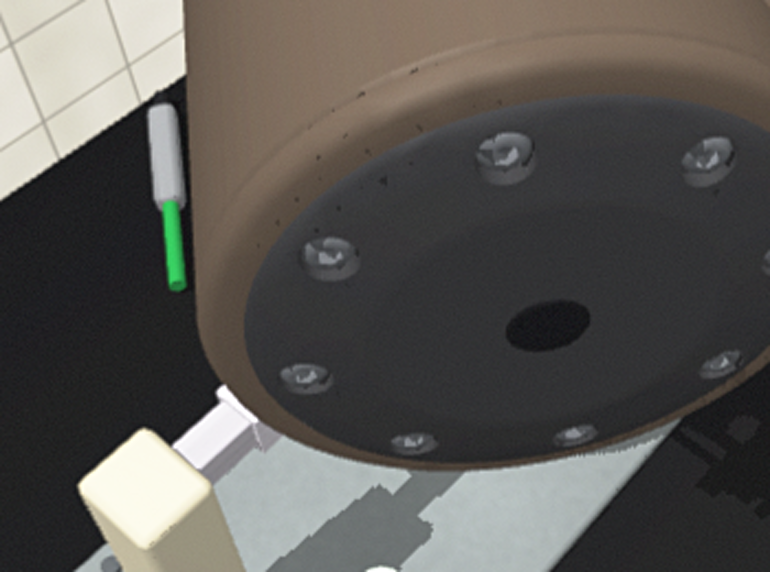

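View pics/w15.png

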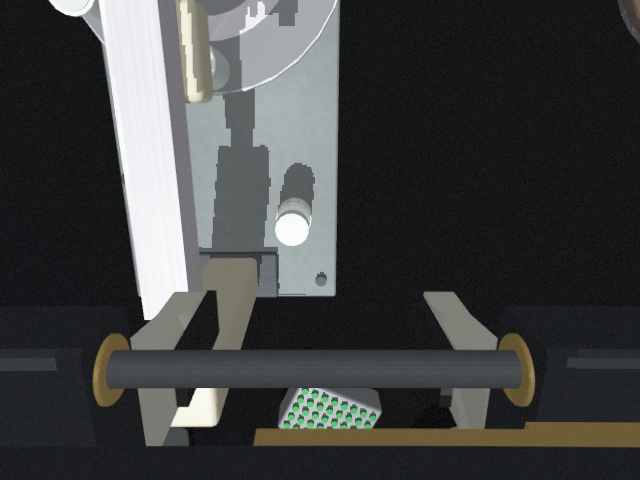

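```bash
python3 -m creep '[[0.12,0,0,0,80],[0.25,0,0,0,80],[0.4,0,0,0,80],[0.5,0,0,0,80],[0.65,0,0,0,80],[0.75,0,0,0,80],[0.9,0,0,0,80],[1,0,0,0,80]]'
python3 -m creep '[[0.12,0,0,0,80],[0.25,0,0,0,80],[0.4,0,0,0,80],[0.5,0,0,0,80],[0.65,0,0,0,80],[0.75,0,0,0,80],[0.9,0,0,0,80],[1,0,0,0,80]]'
python3 - <<'E'
from h import *
p=np.load('stand.npy')
def L(P):
    c,s=np.cos(p[2]),np.sin(p[2]);d=P[:2]-p[:2];return (np.array([c*d[0]+s*d[1],-s*d[0]+c*d[1]])*1000).round(1)
T=snapshot("top")
for n,(u,v),z in [("s",(417,71),.122),("s",(593,167),.122),("s",(540,269),.122),("si",(455,131),.122),("si",(517,166),.122),("grip",(748,123),.146),("end",(394,158),.252),("tin",(681,82),.047),("jar",(202,263),.087)]:
    l=L(onz(T,u/1.9+50-.26,v/1.9+180-.26,z));print(n,l,np.hypot(*l).round(1),np.degrees(np.arctan2(l[1],l[0])).round(1))
s=snapshot("side");crop(s,100,160,350,260,2.2,"s12.png");crop(s,240,200,160,130,5,"s13.png")
s=snapshot("wrist");crop(s,0,0,640,480,1,"w16.png")
E
```

```text
clock: 28.77
tool_pos: [0.4349, 0.1445, 0.3256]
orientation: [-180.0, 0.0, -89.2]
force: [-0.5, 0.4, 0.8]
opening: 0.0798
clock: 29.43
tool_pos: [0.4365, 0.0451, 0.3255]
orientation: [-180.0, -0.0, -89.1]
force: [-0.1, -0.2, 0.3]
opening: 0.08
s [95.4 53.8] 109.5 29.4
s [  -3.5 -109.1] 109.2 -91.8
s [-96.2 -54.1] 110.4 -150.6
si [36.  19.7] 41.0 28.7
si [  0.4 -37.4] 37.4 -89.4
grip [  28.9 -254.1] 255.7 -83.5
end [-3.1 68.2] 68.3 92.6
tin [  89.5 -218.2] 235.8 -67.7
jar [-77.8 268.6] 279.6 106.2
```

View pics/s13.png

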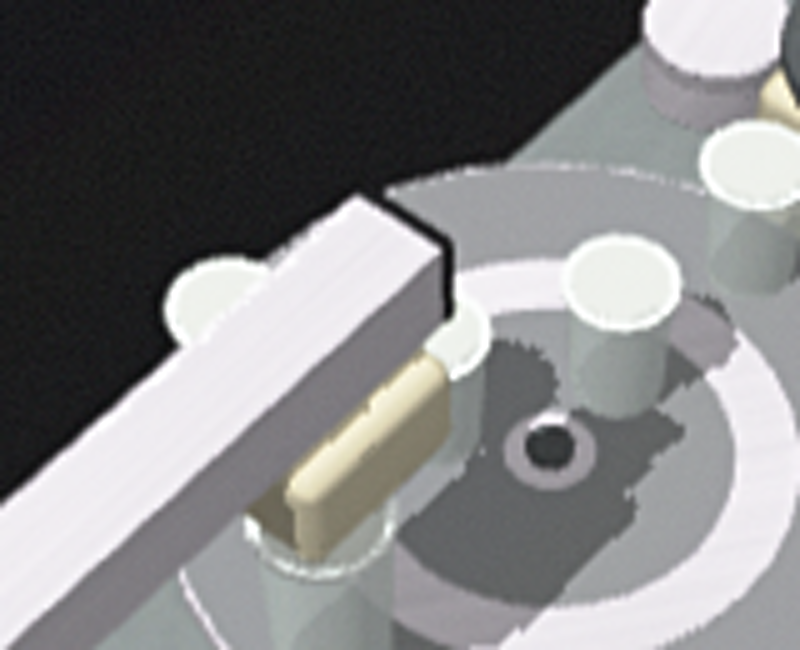

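View pics/w16.png

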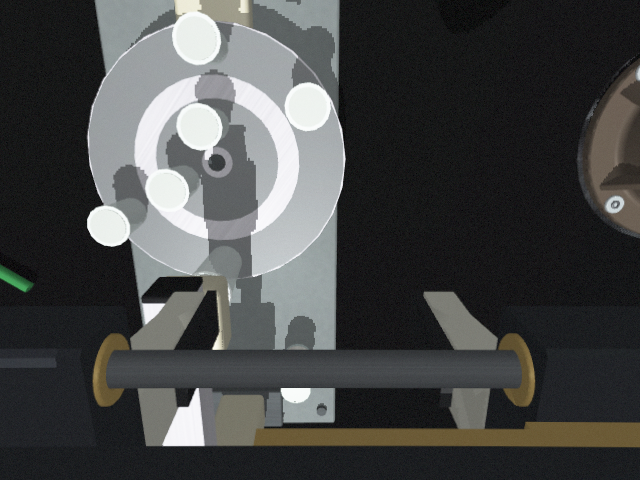

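```bash
python3 - <<'E'
from h import *
p=np.load('stand.npy')
def L(P):
    c,s=np.cos(p[2]),np.sin(p[2]);d=P[:2]-p[:2];return (np.array([c*d[0]+s*d[1],-s*d[0]+c*d[1]])*1000).round(1)
S=snapshot("side")
for n,(u,v),z in [("tall",(320,516),.152),("hub",(550,448),.068),("s",(755,165),.122),("si",(622,283),.122)]:
    l=L(onz(S,u/5+240-.4,v/5+200-.4,z));print(n,l)
for n,(u,v),z in [("tubeend top -x",(447,245),.252),("tubeend +x",(362,195),.252)]:
    print(n,L(onz(S,u/5+240-.4,v/5+200-.4,z)))
E
```

```text
tall [  2.5 114.1]
hub [2.8 1.2]
s [  -0.3 -107.8]
si [  2.7 -36.5]
tubeend top -x [-13.9  70.9]
tubeend +x [17.2 71.9]
```

Corrected for the hub offset seen in the same view, the tall beaker is at about (0, 113) mm and the lens at (0, 110). The tube end is at 70 mm, exactly one hole outward. Handing in.

```bash
python3 st.py; python3 - <<'E'
from plant import workorder
print(workorder.close_job())
E
```

```text
t 29.63 loc mm [-100.7   26.6  325.5] ori [-1.7999e+02  1.0000e-02 -8.9170e+01] F [-0.1  0.5 -0.1] M [ 0.06  0.09 -0.05] open 79.9 J [ 32.  -6. -14.  -0. -82. -31.]
the job is handed in; nothing more can be done
None
```

The reader is set up: by my last measurements the reading head sits about 3 mm from the centre of the tall beaker. I handed the job in at 29.6 s of the 64 s, and no verdict came back.

**Handwheel:** I turned it about 355° counterclockwise, which turned the table about 59° and brought the tall beaker (outer band) under the boom.

**Boom:** I pinched the spring button in and slid the outer tube one hole outward, until the button popped out again.

**Last checks:**
- **Beaker:** it is at about (0, 113) mm in the stand's frame, and the lens should be at (0, 110). The head and boom hid part of the beaker's cap, so I measured from the visible edge and took out the side camera's offset of about 3 mm.
- **Tube and button:** the tube's inner end is at about 70 mm, against about 35 mm before, so it moved one hole. The button tip measured 25.8 mm from the tube's axis, against 25 mm nominal, so it is fully out. In a 2 mm push further outward the tube moved under 1 mm while the force rose to about 7 N.
- **Jar, tin and beakers:** the jar and tin are within about 1.5 mm of where they started. The five small beakers are all standing, and I commanded no contact with the turntable or any beaker.
- **Gripper:** it is clear of everything, with the force reading close to zero.

**What disagreed:**
- **First pinch:** the fingers really end about 28 mm short of the reported tool tip, so the pads closed on the tube just above the button. The slide stalled at 42 N with the button still out, so I backed off, lowered 20 mm and did it again.
- **Side camera:** it reads 2–3 mm away from the other two cameras.

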